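# Load the crucible bake-out pot and clamp its lid down

### The job

Load the bake-out pot: lift the loose lid off by its knob and set it level across the two rails of the lid rest with its plug hanging between them, stand every crucible from the fire board upright on the floor of the pot, then put the lid back so that it sits flush on the rim and swing both toggle clamp handles fully down. Leave the ingot mould, the tongs and the flux bottle where they are.

Things in the scene. Friction and masses are not known exactly. Their poses are not given: they have to be found in the camera images.
- pot: fixed round grey pot, 224 mm outer diameter, bore 164 mm; rim 130 mm and inner floor 30 mm above its underside; origin at the centre of its underside on the bench, z up; a control box stands on its -x side (nearest the robot, yaw up to 0.25 rad); clamps on its +y and -y sides, their open handles reaching 252 mm above the bench and, shut, 245 mm out from the pot's axis
- lid: loose round lid, 0.55 kg, at first closed on the pot: plug 150 mm in diameter, 20 mm deep, below a steel flange 210 mm in diameter, 12 mm thick, black knob on top; origin at the centre of the plug's underside, z up. Closed, its flange lies on the rim and its origin is 110 mm above the pot's underside, on the pot's axis (7 mm play all round)
- lid_knob (a point): middle of the lid's knob, 59 mm above the lid's origin: the knob is a 30 mm diameter, 22 mm tall cylinder on a 16 mm stem; the knob's top is 11 mm above this point and the flange's top 27 mm below it
- lid_rest: fixed steel stand left or right of the pot: two parallel rails along its x axis, each 8 mm wide and 200 mm long, centre lines 172 mm apart (164 mm clear between), tops 80 mm above the bench; origin midway between the rails on the bench, z up. With the lid on it the flange lies on both rails near their middle, the plug hangs between them and the lid's origin is 60 mm above the bench
- fire_board: fixed grey heat-proof board 240 x 240 x 8 mm on the other side of the pot, on which the crucibles stand at first; origin at the centre of its underside, z up
- crucible_1: crucible, a plain round cup: 54 mm outer diameter, 70 mm high, 8 mm wall, bore 38 mm across and 60 mm deep, white outside, dark inside, 0.22 kg; origin at the centre of its underside, z up through its mouth. Two to four are present (None if absent), at first upright on the fire board. Grasp it by the wall, one finger in the bore, or across its outside
- crucible_2: crucible, a plain round cup: 54 mm outer diameter, 70 mm high, 8 mm wall, bore 38 mm across and 60 mm deep, white outside, dark inside, 0.22 kg; origin at the centre of its underside, z up through its mouth. Two to four are present (None if absent), at first upright on the fire board. Grasp it by the wall, one finger in the bore, or across its outside
- crucible_3: crucible, a plain round cup: 54 mm outer diameter, 70 mm high, 8 mm wall, bore 38 mm across and 60 mm deep, white outside, dark inside, 0.22 kg; origin at the centre of its underside, z up through its mouth. Two to four are present (None if absent), at first upright on the fire board. Grasp it by the wall, one finger in the bore, or across its outside
- crucible_4: crucible, a plain round cup: 54 mm outer diameter, 70 mm high, 8 mm wall, bore 38 mm across and 60 mm deep, white outside, dark inside, 0.22 kg; origin at the centre of its underside, z up through its mouth. Two to four are present (None if absent), at first upright on the fire board. Grasp it by the wall, one finger in the bore, or across its outside
- clamp_left (a joint): handle of the toggle clamp on the pot's +y side, rad: 0 = fully closed, handle level and pointing straight out from the pot, clamp arm down on the lid's flange; 1.2 to 1.3 = open (start), handle up with a slight outward lean, arm swung up clear of the lid (it turns 1.5 times as far). To close, swing the handle outwards and down. It stays where left (friction 2 to 3 N at the grip)
- clamp_right (a joint): handle of the toggle clamp on the pot's -y side, rad: 0 = fully closed, handle level and pointing straight out from the pot, clamp arm down on the lid's flange; 1.2 to 1.3 = open (start), handle up with a slight outward lean, arm swung up clear of the lid (it turns 1.5 times as far). To close, swing the handle outwards and down. It stays where left (friction 2 to 3 N at the grip)
- clamp_left_grip (a point): grip point on the axis of the 16 mm thick, 68 mm long round plastic sleeve of the left clamp's handle, 70 mm from the hinge line and 20 mm short of the handle's end
- clamp_right_grip (a point): grip point on the axis of the 16 mm thick, 68 mm long round plastic sleeve of the right clamp's handle, 70 mm from the hinge line and 20 mm short of the handle's end
- clamp_left_hinge (a point): hinge of the left clamp's handle, fixed to the pot 152 mm from its axis on its +y side, 156 mm above the pot's underside; the hinge line is parallel to the pot's x axis; at joint value q the handle points along cos(q) outwards + sin(q) up
- clamp_right_hinge (a point): hinge of the right clamp's handle, fixed to the pot 152 mm from its axis on its -y side, 156 mm above the pot's underside; the hinge line is parallel to the pot's x axis; at joint value q the handle points along cos(q) outwards + sin(q) up
- mould: bystander: dark iron ingot mould 100 x 55 x 32 mm with a 140 mm handle along its -x; origin under the mould's middle
- tongs: bystander: crucible tongs about 390 mm long lying flat, ring end to +x, white grips to -x; origin under their middle
- flux_bottle: bystander: blue plastic bottle, 48 mm in diameter, 110 mm high, standing between robot and pot, to one side; origin at the centre of its underside
Mind the look-alikes: they are no part of the job. What is shaped like the crucible_2 but turquoise or yellow is not meant. Leave any red look-alike of the crucible_4 alone.

How it is judged (in metres and radians):
On the way, in this order (a step that is already met when the one before it is completed fails the run):
1. the lid lies level on both rails of the lid rest, its plug between them, let go (z of lid in the frame of lid_rest between 0.055 and 0.065 m and y of lid in the frame of lid_rest between -0.012 and 0.012 m and x of lid in the frame of lid_rest between -0.05 and 0.05 m and angle between lid's own z axis and vertical below 0.06 rad and contact force between the fingers and lid below 0.5 N), for 0.3 s.
2. every crucible stands upright on the pot's floor, let go (horizontal distance between each of crucible_1, crucible_2, crucible_3, crucible_4 and pot below 0.06 m and z of crucible_1 in the frame of pot between 0.025 and 0.037 m and angle between each of crucible_1, crucible_2, crucible_3, crucible_4's own z axis and vertical below 0.12 rad and z of crucible_2 in the frame of pot between 0.025 and 0.037 m and z of crucible_3 in the frame of pot between 0.025 and 0.037 m and z of crucible_4 in the frame of pot between 0.025 and 0.037 m and contact force between the fingers and crucible_1 below 0.5 N and contact force between the fingers and crucible_2 below 0.5 N and contact force between the fingers and crucible_3 below 0.5 N and contact force between the fingers and crucible_4 below 0.5 N), for 0.3 s.
3. the lid sits flush on the pot's rim over the crucibles (horizontal distance between lid and pot below 0.01 m and z of lid in the frame of pot between 0.105 and 0.115 m and angle between lid's own z axis and vertical below 0.04 rad and horizontal distance between each of crucible_1, crucible_2, crucible_3, crucible_4 and pot below 0.06 m and z of crucible_1 in the frame of pot between 0.025 and 0.037 m and angle between each of crucible_1, crucible_2, crucible_3, crucible_4's own z axis and vertical below 0.12 rad and z of crucible_2 in the frame of pot between 0.025 and 0.037 m and z of crucible_3 in the frame of pot between 0.025 and 0.037 m and z of crucible_4 in the frame of pot between 0.025 and 0.037 m), for 0.2 s.
4. both clamp handles are fully down (value of joint each of clamp_left, clamp_right below 0.07 rad and horizontal distance between lid and pot below 0.01 m and z of lid in the frame of pot between 0.105 and 0.115 m and angle between lid's own z axis and vertical below 0.04 rad), for 0.2 s.
At the end, for the whole second after the job is handed in: every crucible present stands upright (within 0.12 rad) on the pot's floor, the lid lies flush on the rim (centred within 10 mm, height within 5 mm, level within 0.04 rad) and both clamp handles are closed to within 0.07 rad (all of step 4 and horizontal distance between each of crucible_1, crucible_2, crucible_3, crucible_4 and pot below 0.06 m and z of crucible_1 in the frame of pot between 0.025 and 0.037 m and angle between each of crucible_1, crucible_2, crucible_3, crucible_4's own z axis and vertical below 0.12 rad and z of crucible_2 in the frame of pot between 0.025 and 0.037 m and z of crucible_3 in the frame of pot between 0.025 and 0.037 m and z of crucible_4 in the frame of pot between 0.025 and 0.037 m and linear speed of lid below 0.02 m/s); the robot touches nothing.
It fails at once if the mould, the tongs or the flux bottle is moved more than 30 mm (distance of any of mould, tongs, flux_bottle from where it was at the start of the episode above 0.03 m).
It fails at once if the lid is tipped over (more than 0.7 rad) (angle between lid's own z axis and vertical above 0.7 rad).
Of crucible_1, crucible_2, crucible_3, crucible_4 only 2 to 4 are there at a start; the rules pass over those that are not, and their reading is None.
At some moment in a run one of crucible_1, crucible_2, crucible_3, crucible_4 may be knocked a few centimetres aside while the robot is not near it.
It also fails if it takes over 210 s, if anything falls off the work surface, if the arm or the gripper's body presses on something with over 40 N, if the wrist force passes 120 N, or if a joint passes its speed limit or range.

### The arm

A 7-joint arm with a two-finger parallel gripper is mounted at the origin on the work surface. World frame = base frame: x ahead of the robot, y to its left, z up, the work surface at z = 0. Lengths are in m, angles in degrees, forces in N, time in s.
With the tool pointing down it reaches from about 0.425 to 0.875 m from the base axis. Payload 4.7 kg.
Tool frame: the origin (TCP) lies at the centre of the arm's flange, where the gripper is bolted on; the fingertips stand 182 mm ahead of it and the grasp point (between the pads) lies 164 mm ahead of it (env.grip_depth is the distance from the TCP to the grasp point, in m); z points along the fingers, y is the line along which they close (so a half turn about z gives the same grasp; the last joint's range is limited). The gripper opens to 87 mm and grips with 3 to 60 N. Pads are 19 mm wide; open, the fingers measure 117 mm over their backs; the gripper's body (75 mm by 190 mm) begins 51 mm behind the grasp point.
Start: joints at [-71.958, 18.392, -4.016, 83.108, 1.295, 78.541, -3.26], TCP at [0.193, 0.621, 0.405] pointing down, gripper open.
Joint ranges: [-163.93, 163.93], [-17.29, 119.83], [-79.2, 71.16], [3.27, 140.29], [-89.18, 269.18], [5.43, 117.66], [-154.24, 154.24]. Speed limits (degrees/s): [147.25, 147.25, 180, 180, 180, 180, 180].

### API

Orientations are given as [roll, pitch, yaw] about the fixed x, y, z axes, in that order (R = Rz(yaw) Ry(pitch) Rx(roll)).
In Python, from cell import env gives the robot as it stands. The module is installed in compiled form; this text tells all that it offers.
- The arm moves only by the tool send_rows, never from a script. Its arguments are lists of equal length, an entry for each row: "xyz": the shift along the tool's x, y, z in m, a list of three; "rotation": the turn, a rotation vector about the tool's x, y, z in rad, a list of three; "jaw": the opening, from 0 (shut) to 1 (fully open). A call has 1 to 20 rows; each row shifts and turns the commanded pose from where the row before left it, along the tool's axes as they then stand; what a row does not reach is not made up. A row lasts 1/10 s, in which the tool goes at most 50 mm and 8.59 degrees, less where a joint would pass 70% of its speed; a pose out of reach is approached as far as the arm can. A call is refused whole if a number of a shift passes 0.05 or a number of a turn 0.15, either way. A call with a gripper value outside its range is refused whole. The fingers move at their own pace and stop on an object; "newtons" is the grip in N (left out, the last holds). Time passes only in rows, so rows that do not move let the fingers close. It gives the time, the measured TCP pose, the force, the opening and the grip force at its end, in the units of the state.
- env.get_obs(): the state, without advancing time (a new reading comes with each control period).
- env.read_camera(name): name is "scene" or "top" or "wrist"; returns a dict with "image" (400x640x3 uint8, blue, green, red), "fx", "fy", "cx", "cy" (pixels), "R" (3x3) and "t" (3): a world point X has camera coordinates R X + t. Camera axes: x right, y down, z forward; pixel columns grow to the right and rows downward; lengths in m; the calibration is good to about 2 mm. A picture is of the moment at which its call begins. There is no depth.
- env.sign_off(): hands the job in; it is judged then, once.
The state is a dict: "time_s": time; "qpos": joint angles; "joint_velocities": joint speeds; "effort": joint torques, N m; "tool_pos": TCP position; "tool_rot": TCP orientation; "force": force on the tool from outside, world axes, zero at the start; "wrist_torque": the same for the moment, N m; "grip_width": finger opening in m; "grasp_force": force on a finger pad.
Only numpy, scipy, OpenCV 4.12 (cv2) and the standard library are available. Lean on these libraries where they do the work, as an engineer would, in place of code of your own. Each camera call takes 0.05 s, during which the arm holds its last target. There are 200 camera calls.

## Working session

There is one attempt and no reset: what is moved stays moved. The work goes in short steps, Python scripts to look and compute and a tool call to move; the robot and the scene stay as the last step left them, time stands still between calls to the robot, and variables do not carry over. Pictures are saved under pics/ and viewed, at most 14 in all, crops included, and the job is handed in when it is done.

Besides the shell and the picture viewer there is one more tool, called after ">>>" as name(argument=value, ...), one argument or row to a line, values as JSON. send_rows: Moves the arm, as the interface text tells. Its arguments: {"type":"object","properties":{"xyz":{"type":"array"},"rotation":{"type":"array"},"jaw":{"type":"array"},"newtons":{"type":"number"}},"required":["xyz","rotation","jaw"]}

```bash
mkdir -p pics; python3 - <<'E'
from cell import env
import cv2
o=env.get_obs()
for k in ("time_s","qpos","tool_pos","tool_rot","force","grip_width"): print(k,o[k])
for n in("top","scene"):
    c=env.read_camera(n); cv2.imwrite(f"pics/{n}0.png",c["image"]); print(n,c["fx"],c["fy"],c["cx"],c["cy"],c["R"],c["t"])
E
```

```text
time_s 0.0
qpos [-71.95948779  18.43860306  -4.01520926  83.17417947   1.29615646
  78.54015004  -3.25995253]
tool_pos [0.19254196 0.62061709 0.40367265]
tool_rot [-1.79892372e+02  6.92865889e-03  1.62769200e+02]
force [0.73868812 0.07630848 0.18594668]
grip_width 0.08732635396557395
top 393.2042848220817 393.2042848220817 327.2322693136546 197.79750678851428 [[ 6.91150115e-05 -9.99958083e-01 -9.15570647e-03]
 [-9.79990032e-01  1.75468271e-03 -1.99038838e-01]
 [ 1.99046560e-01  8.98625765e-03 -9.79948832e-01]] [-0.05568741  0.54914154  1.13801392]
scene 417.4265289093007 417.4265289093007 323.3680971800438 199.8035966199949 [[-0.90069538  0.43423971  0.013554  ]
 [ 0.34174536  0.72741769 -0.59504085]
 [-0.26824979 -0.53131853 -0.80358116]] [ 0.51878502 -0.07286185  1.41215382]
```

View pics/top0.png

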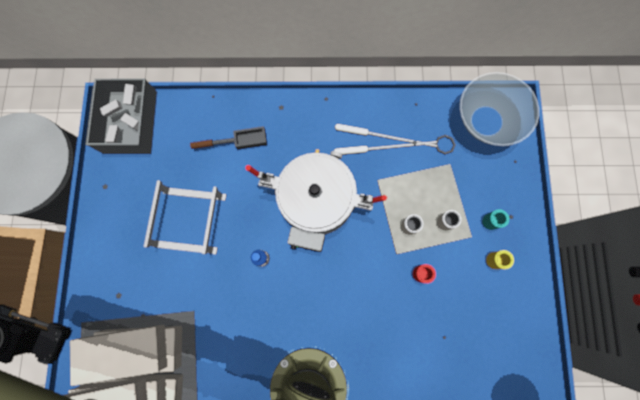

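View pics/scene0.png

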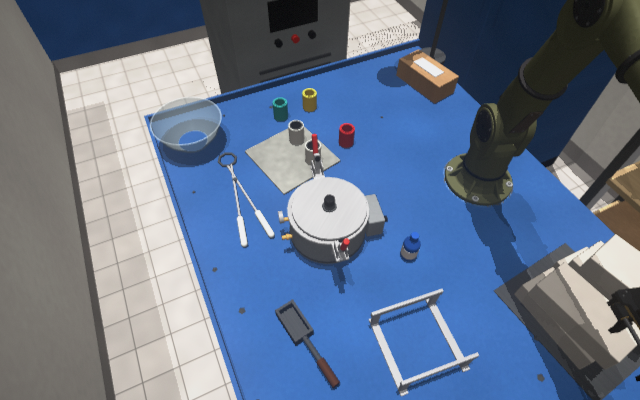

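Top view: lid/knob at about (315,190), two white crucibles at (413,224) and (451,219), lid rest at about (185,218), bottle at (260,258). I'll enlarge crops to measure.

```bash
python3 - <<'E'
import cv2
a=cv2.imread("pics/top0.png"); 
cv2.imwrite("pics/c1.png",cv2.resize(a[140:265,135:285],None,fx=5,fy=4.8,interpolation=cv2.INTER_CUBIC)[:600])
cv2.imwrite("pics/c2.png",cv2.resize(a[140:260,240:400],None,fx=5,fy=5,interpolation=cv2.INTER_CUBIC))
cv2.imwrite("pics/c3.png",cv2.resize(a[155:275,370:530],None,fx=5,fy=5,interpolation=cv2.INTER_CUBIC))
E
```

```text
(no output)
```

View pics/c1.png

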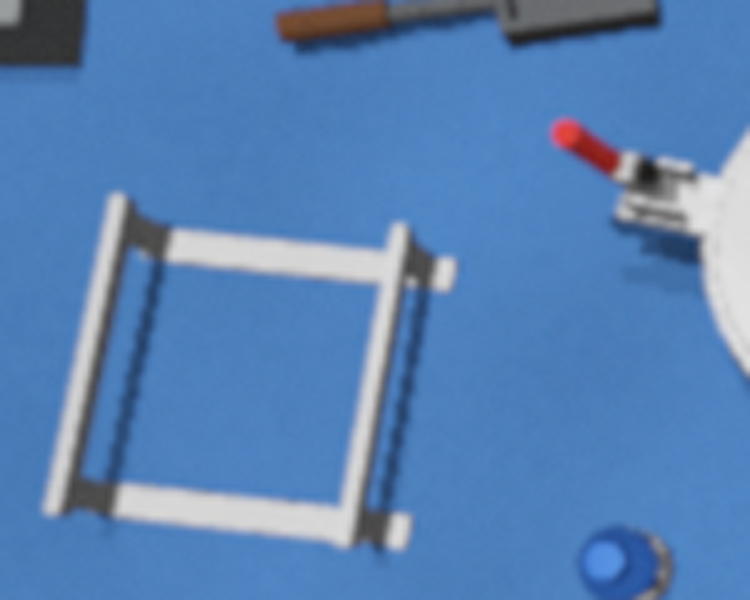

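View pics/c2.png

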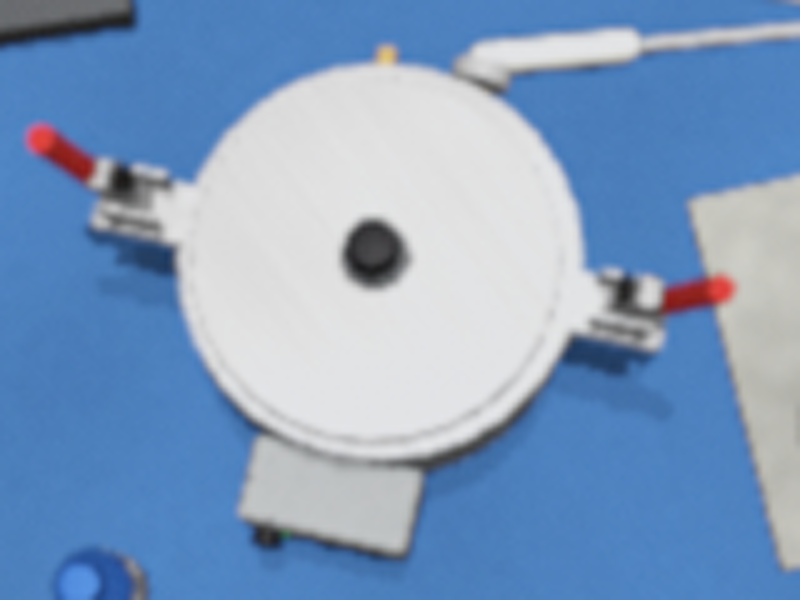

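View pics/c3.png

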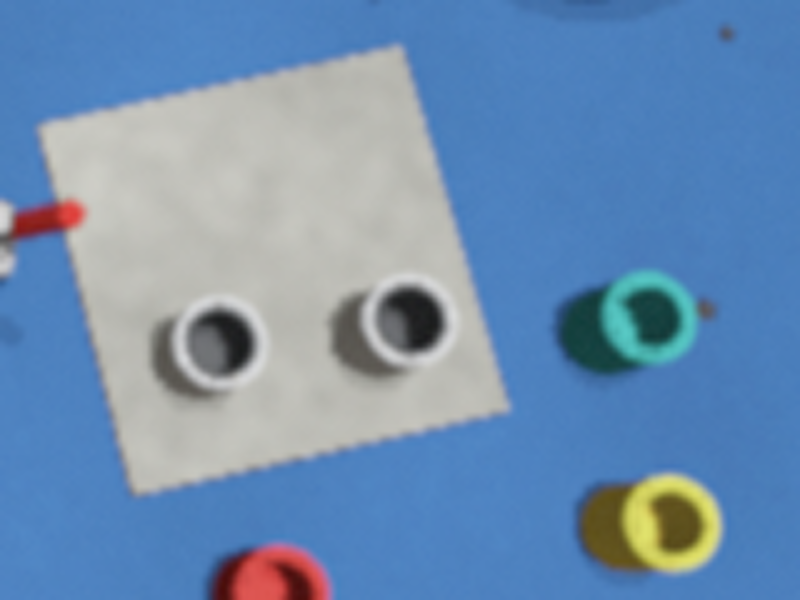

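```bash
cat > h.py <<'E'
import numpy as np, cv2
def ray(c,u,v,z):
    d=np.array([(u-c["cx"])/c["fx"],(v-c["cy"])/c["fy"],1.]); R=np.array(c["R"]);t=np.array(c["t"])
    o=-R.T@t; d=R.T@d; return o+d*(z-o[2])/d[2]
def proj(c,X):
    X=np.array(c["R"])@np.asarray(X,float)+np.array(c["t"]); return X[0]/X[2]*c["fx"]+c["cx"],X[1]/X[2]*c["fy"]+c["cy"]
E
python3 - <<'E'
from h import *
from cell import env
np.set_printoptions(precision=4,suppress=True)
c=env.read_camera("top")
f=lambda X,Y,z,o,sx=5,sy=5: ray(c,(X+.5)/sx-.5+o[0],(Y+.5)/sy-.5+o[1],z)
r=[f(x,y,.08,(135,140),5,4.8) for x,y in((119,195),(55,515),(400,225),(347,545))]
print("rails",r); print("len",np.linalg.norm(r[0]-r[1]),np.linalg.norm(r[2]-r[3]),"sep",np.linalg.norm((r[0]+r[1]-r[2]-r[3])/2))
print("centre",sum(r)/4); d=r[0]-r[1]+r[2]-r[3]; print("yaw",np.degrees(np.arctan2(d[1],d[0])))
print("knob",f(374,248,.18,(240,140)))
a=f(42,140,.243,(240,140));b=f(722,289,.243,(240,140)); e=a-b
print("handles",a,b,np.linalg.norm(e),(a+b)/2,"yaw",np.degrees(np.arctan2(-e[0],e[1])))
for x,y in((219,344),(408,320)): print("cruc",f(x,y,.078,(370,155)))
bd=[f(x,y,.008,(370,155)) for x,y in((40,126),(404,46),(510,409),(135,494))]; print("board",sum(bd)/4,[np.linalg.norm(bd[i]-bd[i-1]) for i in range(4)])
for x,y in((600,560),): print("bottle",f(x,y-0,.11,(135,140),5,4.8))
E
```

```text
rails [array([0.5988, 0.4515, 0.08  ]), array([0.3993, 0.4718, 0.08  ]), array([0.5792, 0.2809, 0.08  ]), array([0.3812, 0.3003, 0.08  ])]
len 0.20059566076822366 0.1989850660357608 sep 0.17207241409973117
centre [0.4896 0.3761 0.08  ]
yaw -5.695718475237205
knob [ 0.5476 -0.0224  0.18  ]
handles [0.5911 0.1474 0.243 ] [ 0.5117 -0.2022  0.243 ] 0.35859625594653927 [ 0.5514 -0.0274  0.243 ] yaw -12.7989417798024
cruc [ 0.4674 -0.3088  0.078 ]
cruc [ 0.4815 -0.4201  0.078 ]
board [ 0.5267 -0.3588  0.008 ] [np.float64(0.23809615915879823), np.float64(0.23998074943444425), np.float64(0.23813508218410404), np.float64(0.2384517981453648)]
bottle [0.3706 0.1475 0.11  ]
```

```bash
cat >> h.py <<'E'
from scipy.spatial.transform import Rotation as Ro
from cell import env
def plan(g,yaw,N,tilt=0,start=None):
    """rows to bring grasp point to g (tool down, yaw deg), as N equal rows; start = (g,yaw) of a previous waypoint"""
    if start is None:
        o=env.get_obs(); p0=np.array(o["tool_pos"]); R0=Ro.from_euler('xyz',o["tool_rot"],degrees=True)
    else:
        R0=Ro.from_euler('xyz',[180,0,start[1]],degrees=True); p0=np.array(start[0])-.164*R0.as_matrix()[:,2]
    R1=Ro.from_euler('xyz',[180,0,yaw],degrees=True)
    p1=np.array(g)-.164*R1.as_matrix()[:,2]
    w=(R0.inv()*R1).as_rotvec(); pr=R0.inv().apply(p1-p0)
    S=sum(Ro.from_rotvec(w*k/N).as_matrix() for k in range(N))
    p=np.linalg.solve(S,pr)
    print(N,"xyz",np.round(p,4).tolist(),"rot",np.round(w/N,4).tolist(),"total",np.round(pr,4),np.round(w,3))
E
python3 -c "
from h import *
plan((.5476,-.0224,.34),80,20)
plan((.5476,-.0224,.168),80,6,start=((.5476,-.0224,.34),80))"
```

```text
20 xyz [-0.04, -0.0032, -0.005] rot [-0.0001, 0.0001, 0.0722] total [-0.5296 -0.5091 -0.0993] [-1.000e-03  1.000e-03  1.445e+00]
6 xyz [0.0, -0.0, 0.0287] rot [0.0, 0.0, 0.0] total [ 0.    -0.     0.172] [0. 0. 0.]
```

>>> send_rows(
  xyz=[
    [-0.04, -0.0032, -0.005],
    [-0.04, -0.0032, -0.005],
    [-0.04, -0.0032, -0.005],
    [-0.04, -0.0032, -0.005],
    [-0.04, -0.0032, -0.005],
    [-0.04, -0.0032, -0.005],
    [-0.04, -0.0032, -0.005],
    [-0.04, -0.0032, -0.005],
    [-0.04, -0.0032, -0.005],
    [-0.04, -0.0032, -0.005],
    [-0.04, -0.0032, -0.005],
    [-0.04, -0.0032, -0.005],
    [-0.04, -0.0032, -0.005],
    [-0.04, -0.0032, -0.005],
    [-0.04, -0.0032, -0.005],
    [-0.04, -0.0032, -0.005],
    [-0.04, -0.0032, -0.005],
    [-0.04, -0.0032, -0.005],
    [-0.04, -0.0032, -0.005],
    [-0.04, -0.0032, -0.005],
  ],
  rotation=[
    [0, 0, 0.0722],
    [0, 0, 0.0722],
    [0, 0, 0.0722],
    [0, 0, 0.0722],
    [0, 0, 0.0722],
    [0, 0, 0.0722],
    [0, 0, 0.0722],
    [0, 0, 0.0722],
    [0, 0, 0.0722],
    [0, 0, 0.0722],
    [0, 0, 0.0722],
    [0, 0, 0.0722],
    [0, 0, 0.0722],
    [0, 0, 0.0722],
    [0, 0, 0.0722],
    [0, 0, 0.0722],
    [0, 0, 0.0722],
    [0, 0, 0.0722],
    [0, 0, 0.0722],
    [0, 0, 0.0722],
  ],
  jaw=[1, 1, 1, 1, 1, 1, 1, 1, 1, 1, 1, 1, 1, 1, 1, 1, 1, 1, 1, 1],
  newtons=30,
)

```text
time_s: 2.15
tool_pos: [0.5473, -0.0242, 0.5046]
tool_rot: [-180.0, 0.0, 79.8]
force: [-0.2, -0.7, 0.0]
grip_width: 0.087
grasp_force: 0.0
```

>>> send_rows(
  xyz=[
    [0, 0, 0],
    [0, 0, 0],
    [0, 0, 0],
  ],
  rotation=[
    [0, 0, 0],
    [0, 0, 0],
    [0, 0, 0],
  ],
  jaw=[1, 1, 1],
)

```text
time_s: 2.45
tool_pos: [0.5477, -0.0211, 0.5043]
tool_rot: [-180.0, -0.0, 80.2]
force: [-0.5, 0.5, -0.3]
grip_width: 0.087
grasp_force: 0.0
```

```bash
python3 -c "
from h import *
o=env.get_obs();print(o['tool_pos'],o['tool_rot'],o['qpos'])
plan((.5476,-.0224,.168),80,8)
w=env.read_camera('wrist');cv2.imwrite('pics/w1.png',w['image']);print(proj(w,(.5476,-.0224,.18)))"
```

```text
[ 0.54771939 -0.02110474  0.50434619] [-1.79960621e+02 -3.36686707e-02  8.01614004e+01] [-29.5976831    3.95867484  30.9735739   89.47989537  -2.07779625
  87.16032939  -8.4188554 ]
8 xyz [-0.0002, 0.0, 0.0215] rot [-0.0001, -0.0001, 0.0004] total [-0.0014  0.0002  0.1723] [-0.001 -0.001  0.003]
(np.float64(320.7560878323728), np.float64(189.81705724487287))
```

View pics/w1.png

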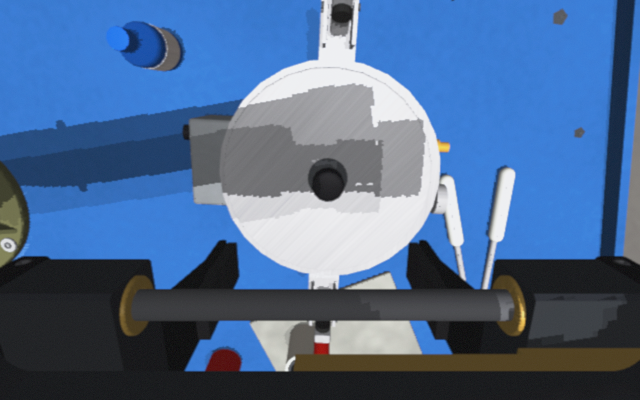

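Wrist view: knob centred near (328,182), flange spanning columns 220–440 and rows 60–275. That is several pixels off the prediction, so I'll cross-check.

```bash
python3 -c "
from h import *
w=env.read_camera('wrist');t=env.read_camera('top')
print(w['fx'],-np.array(w['R']).T@np.array(w['t']),np.array(w['R'])[2])
print(ray(w,328,182,.18),ray(w,330,168,.142))
a=cv2.imread('pics/scene0.png');s=env.read_camera('scene')
# knob & flange model outlines in the three views
def ring(c,x,y,z,r): 
    return np.array([proj(c,(x+r*np.cos(k),y+r*np.sin(k),z)) for k in np.linspace(0,6.283,60)])
im=[]
for c,f,(u0,u1,v0,v1) in ((w,'w1',(200,460,40,290)),(t,'top0',(265,370,140,245)),(s,'scene0',(270,390,160,270))):
    A=cv2.imread(f'pics/{f}.png')[v0:v1,u0:u1];k=380/A.shape[0];A=cv2.resize(A,None,fx=k,fy=k)
    for z,r,col in((.18,.015,(0,255,0)),(.142,.105,(0,0,255))):
        P=((ring(c,.5476,-.0224,z,r)-[u0-.5,v0-.5])*k-.5).astype(int); cv2.polylines(A,[P],True,col,1)
    im.append(A[:, :390] if A.shape[1]>390 else A)
B=np.hstack(im); B=cv2.resize(B,None,fx=790/B.shape[1],fy=790/B.shape[1]);cv2.imwrite('pics/ov.png',B)
"
```

```text
347.40629288163825 [0.56297558 0.05905337 0.4839481 ] [-0.05001048 -0.2901403  -0.95567649]
[ 0.55529093 -0.01605313  0.18      ] [ 0.55868701 -0.01157807  0.142     ]
```

View pics/ov.png

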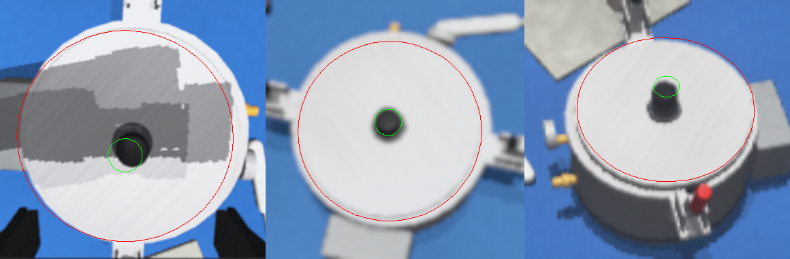

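Top and scene agree; the wrist view differs by about 4 mm. I'll aim between them, since the closing fingers centre on the knob in x.

>>> send_rows(
  xyz=[
    [0, 0.0003, 0.0215],
    [0, 0.0003, 0.0215],
    [0, 0.0003, 0.0215],
    [0, 0.0003, 0.0215],
    [0, 0.0003, 0.0215],
    [0, 0.0003, 0.0215],
    [0, 0.0003, 0.0215],
    [0, 0.0003, 0.0215],
    [0, 0, 0],
    [0, 0, 0],
    [0, 0, 0],
  ],
  rotation=[
    [0, 0, 0],
    [0, 0, 0],
    [0, 0, 0],
    [0, 0, 0],
    [0, 0, 0],
    [0, 0, 0],
    [0, 0, 0],
    [0, 0, 0],
    [0, 0, 0],
    [0, 0, 0],
    [0, 0, 0],
  ],
  jaw=[1, 1, 1, 1, 1, 1, 1, 1, 1, 1, 1],
)

```text
time_s: 3.75
tool_pos: [0.5506, -0.0227, 0.3341]
tool_rot: [179.9, -0.0, 80.1]
force: [0.5, -1.0, 0.9]
grip_width: 0.0869
grasp_force: 0.0
```

```bash
python3 -c "
from h import *
w=env.read_camera('wrist');cv2.imwrite('pics/w2.png',w['image'])
o=env.get_obs();print(o['tool_pos'],o['force']);g=np.array(o['tool_pos'])-[0,0,.164];print(proj(w,g),proj(w,g+[0,0,.011]),proj(w,g-[0,0,.0265]))"
```

```text
[ 0.55057617 -0.02281492  0.33420858] [ 0.64769679 -0.13257438  0.36854679]
(np.float64(318.2741659865726), np.float64(277.994039710488)) (np.float64(318.07367840928345), np.float64(290.7961037904296)) (np.float64(318.664333441653), np.float64(253.08003341947017))
```

View pics/w2.png

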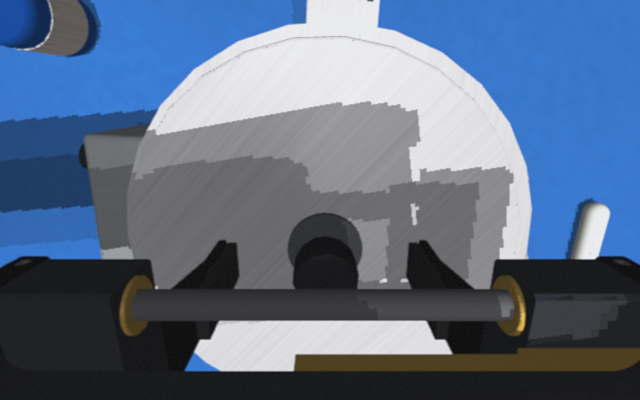

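Knob centred between the fingers (columns 238–410, knob at about 325). Close and lift.

>>> send_rows(
  xyz=[
    [0, 0, 0],
    [0, 0, 0],
    [0, 0, 0],
    [0, 0, 0],
    [0, 0, 0],
    [0, 0, 0],
    [0, 0, 0],
    [0, 0, 0],
    [0, 0, 0],
    [0, 0, 0],
  ],
  rotation=[
    [0, 0, 0],
    [0, 0, 0],
    [0, 0, 0],
    [0, 0, 0],
    [0, 0, 0],
    [0, 0, 0],
    [0, 0, 0],
    [0, 0, 0],
    [0, 0, 0],
    [0, 0, 0],
  ],
  jaw=[0, 0, 0, 0, 0, 0, 0, 0, 0, 0],
  newtons=50,
)

```text
time_s: 4.8
tool_pos: [0.5503, -0.023, 0.3328]
tool_rot: [179.9, 0.0, 80.0]
force: [1.5, -0.8, -1.4]
grip_width: 0.0286
grasp_force: 50.0
```

>>> send_rows(
  xyz=[
    [0, 0, -0.01],
    [0, 0, -0.01],
    [0, 0, -0.01],
    [0, 0, -0.02],
    [0, 0, -0.02],
    [0, 0, -0.02],
    [0, 0, -0.02],
    [0, 0, -0.02],
    [0, 0, -0.02],
    [0, 0, -0.02],
    [0, 0, 0],
    [0, 0, 0],
  ],
  rotation=[
    [0, 0, 0],
    [0, 0, 0],
    [0, 0, 0],
    [0, 0, 0],
    [0, 0, 0],
    [0, 0, 0],
    [0, 0, 0],
    [0, 0, 0],
    [0, 0, 0],
    [0, 0, 0],
    [0, 0, 0],
    [0, 0, 0],
  ],
  jaw=[0, 0, 0, 0, 0, 0, 0, 0, 0, 0, 0, 0],
)

```text
time_s: 6.0
tool_pos: [0.5498, -0.0231, 0.5027]
tool_rot: [180.0, -0.0, 80.0]
force: [0.3, 0.7, -5.9]
grip_width: 0.029
grasp_force: 50.0
```

```bash
python3 -c "
from h import *
o=env.get_obs();print(o['tool_pos'],o['force'],o['grip_width'])
c=env.read_camera('top');cv2.imwrite('pics/top1.png',c['image'])
plan((.4896,.3761,.345),121,20)
plan((.4896,.3761,.122),121,12,start=((.4896,.3761,.345),121))
"
```

```text
[ 0.54978073 -0.02305636  0.5027425 ] [ 0.3482005   0.7061249  -5.91052655] 0.02896122465944774
20 xyz [0.0206, 0.0003, -0.0004] rot [-0.0001, -0.0, -0.0358] total [ 0.3826 -0.1282 -0.007 ] [-0.001 -0.    -0.715]
12 xyz [0.0, -0.0, 0.0186] rot [0.0, 0.0, 0.0] total [ 0.    -0.     0.223] [0. 0. 0.]
```

>>> send_rows(
  xyz=[
    [0.0206, 0.0003, 0],
    [0.0206, 0.0003, 0],
    [0.0206, 0.0003, 0],
    [0.0206, 0.0003, 0],
    [0.0206, 0.0003, 0],
    [0.0206, 0.0003, 0],
    [0.0206, 0.0003, 0],
    [0.0206, 0.0003, 0],
    [0.0206, 0.0003, 0],
    [0.0206, 0.0003, 0],
    [0.0206, 0.0003, 0],
    [0.0206, 0.0003, 0],
    [0.0206, 0.0003, 0],
    [0.0206, 0.0003, 0],
    [0.0206, 0.0003, 0],
    [0.0206, 0.0003, 0],
    [0.0206, 0.0003, 0],
    [0.0206, 0.0003, 0],
    [0.0206, 0.0003, 0],
    [0.0206, 0.0003, 0],
  ],
  rotation=[
    [0, 0, -0.0358],
    [0, 0, -0.0358],
    [0, 0, -0.0358],
    [0, 0, -0.0358],
    [0, 0, -0.0358],
    [0, 0, -0.0358],
    [0, 0, -0.0358],
    [0, 0, -0.0358],
    [0, 0, -0.0358],
    [0, 0, -0.0358],
    [0, 0, -0.0358],
    [0, 0, -0.0358],
    [0, 0, -0.0358],
    [0, 0, -0.0358],
    [0, 0, -0.0358],
    [0, 0, -0.0358],
    [0, 0, -0.0358],
    [0, 0, -0.0358],
    [0, 0, -0.0358],
    [0, 0, -0.0358],
  ],
  jaw=[0, 0, 0, 0, 0, 0, 0, 0, 0, 0, 0, 0, 0, 0, 0, 0, 0, 0, 0, 0],
)

```text
time_s: 8.05
tool_pos: [0.4883, 0.3773, 0.5028]
tool_rot: [180.0, -0.0, 121.2]
force: [0.2, 0.5, -4.2]
grip_width: 0.0287
grasp_force: 50.0
```

>>> send_rows(
  xyz=[
    [0, 0, 0],
    [0, 0, 0.02],
    [0, 0, 0.02],
    [0, 0, 0.02],
    [0, 0, 0.02],
    [0, 0, 0.02],
    [0, 0, 0.02],
    [0, 0, 0.02],
    [0, 0, 0.01],
    [0, 0, 0],
    [0, 0, 0],
  ],
  rotation=[
    [0, 0, 0],
    [0, 0, 0],
    [0, 0, 0],
    [0, 0, 0],
    [0, 0, 0],
    [0, 0, 0],
    [0, 0, 0],
    [0, 0, 0],
    [0, 0, 0],
    [0, 0, 0],
    [0, 0, 0],
  ],
  jaw=[0, 0, 0, 0, 0, 0, 0, 0, 0, 0, 0],
)

```text
time_s: 9.15
tool_pos: [0.4894, 0.3759, 0.3536]
tool_rot: [179.9, -0.0, 121.1]
force: [-0.3, 0.7, -5.3]
grip_width: 0.0286
grasp_force: 50.0
```

```bash
python3 -c "
from h import *
o=env.get_obs();print(o['tool_pos'],o['force'],o['grip_width'])
plan((.4896,.3761,.119),121,6)
c=env.read_camera('top');cv2.imwrite('pics/top2.png',c['image'])
g=np.array(o['tool_pos'])-[0,0,.164+.027]
A=cv2.resize(c['image'][145:265,110:340],None,fx=3.4,fy=3.4,interpolation=cv2.INTER_CUBIC)
ring=np.array([proj(c,g+.105*np.array([np.cos(k),np.sin(k),0])) for k in np.linspace(0,6.283,60)])
cv2.polylines(A,[((ring-[109.5,144.5])*3.4-.5).astype(int)],True,(0,0,255),1)
cv2.imwrite('pics/t2.png',A)
"
```

```text
[0.48938558 0.37594622 0.35359156] [-0.26143054  0.67495296 -5.33356136] 0.028608050046936916
6 xyz [0.0, 0.0, 0.0118] rot [0.0002, -0.0, 0.0002] total [0.     0.0002 0.0706] [ 0.001 -0.     0.001]
```

View pics/t2.png

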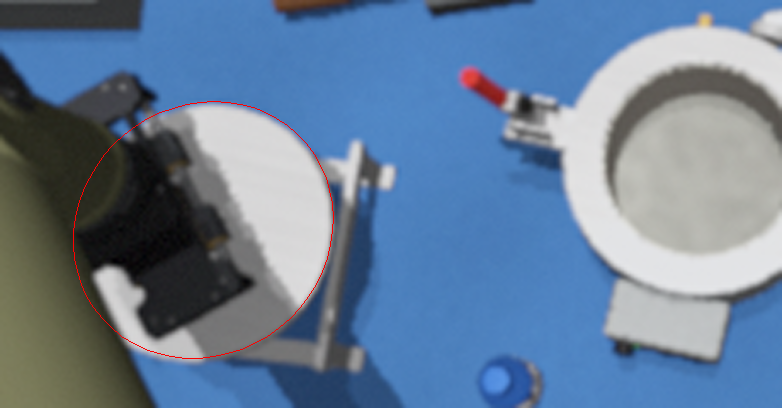

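The lid's predicted outline matches the picture; it is centred over the rails. Lower, release, retreat.

>>> send_rows(
  xyz=[
    [0, 0, 0.012],
    [0, 0, 0.012],
    [0, 0, 0.012],
    [0, 0, 0.012],
    [0, 0, 0.011],
    [0, 0, 0.006],
    [0, 0, 0.003],
    [0, 0, 0.002],
    [0, 0, 0],
    [0, 0, 0],
    [0, 0, 0],
  ],
  rotation=[
    [0, 0, 0],
    [0, 0, 0],
    [0, 0, 0],
    [0, 0, 0],
    [0, 0, 0],
    [0, 0, 0],
    [0, 0, 0],
    [0, 0, 0],
    [0, 0, 0],
    [0, 0, 0],
    [0, 0, 0],
  ],
  jaw=[0, 0, 0, 0, 0, 0, 0, 0, 0, 0, 0],
)

```text
time_s: 10.3
tool_pos: [0.4893, 0.3759, 0.2832]
tool_rot: [179.9, -0.0, 121.1]
force: [0.2, 0.1, -4.6]
grip_width: 0.0285
grasp_force: 50.0
```

>>> send_rows(
  xyz=[
    [0, 0, 0.001],
    [0, 0, 0.001],
    [0, 0, 0],
    [0, 0, 0],
  ],
  rotation=[
    [0, 0, 0],
    [0, 0, 0],
    [0, 0, 0],
    [0, 0, 0],
  ],
  jaw=[0, 0, 0, 0],
)

```text
time_s: 10.7
tool_pos: [0.4893, 0.3759, 0.2828]
tool_rot: [179.9, -0.0, 121.1]
force: [-2.8, -2.5, 4.7]
grip_width: 0.0289
grasp_force: 50.0
```

Contact (force reversed). Release and go up.

>>> send_rows(
  xyz=[
    [0, 0, 0],
    [0, 0, 0],
    [0, 0, 0],
    [0, 0, 0],
    [0, 0, 0],
    [0, 0, 0],
    [0, 0, -0.01],
    [0, 0, -0.02],
    [0, 0, -0.04],
    [0, 0, -0.04],
    [0, 0, -0.04],
    [0, 0, -0.04],
    [0, 0, -0.02],
    [0, 0, 0],
    [0, 0, 0],
  ],
  rotation=[
    [0, 0, 0],
    [0, 0, 0],
    [0, 0, 0],
    [0, 0, 0],
    [0, 0, 0],
    [0, 0, 0],
    [0, 0, 0],
    [0, 0, 0],
    [0, 0, 0],
    [0, 0, 0],
    [0, 0, 0],
    [0, 0, 0],
    [0, 0, 0],
    [0, 0, 0],
    [0, 0, 0],
  ],
  jaw=[1, 1, 1, 1, 1, 1, 1, 1, 1, 1, 1, 1, 1, 1, 1],
)

```text
time_s: 12.2
tool_pos: [0.489, 0.3756, 0.4911]
tool_rot: [180.0, -0.0, 121.1]
force: [-0.1, -0.4, -0.2]
grip_width: 0.087
grasp_force: 0.0
```

```bash
python3 -c "
from h import *
o=env.get_obs();print(o['tool_pos'],o['force'],o['grip_width'])
c=env.read_camera('top');s=env.read_camera('scene');cv2.imwrite('pics/top3.png',c['image'])
A=cv2.resize(c['image'][150:260,270:475],None,fx=3.9,fy=3.9,interpolation=cv2.INTER_CUBIC)[:,:800]
B=cv2.resize(s['image'][270:400,330:500],None,fx=1.3,fy=1.3,interpolation=cv2.INTER_CUBIC)
C=np.zeros((600,800,3),np.uint8);C[:A.shape[0],:A.shape[1]]=A;C[-B.shape[0]:,:B.shape[1]]=B;cv2.imwrite('pics/t3.png',C)
"
```

```text
[0.48902134 0.37562271 0.49114126] [-0.08791012 -0.35153133 -0.18545589] 0.08704309499541514
```

View pics/t3.png

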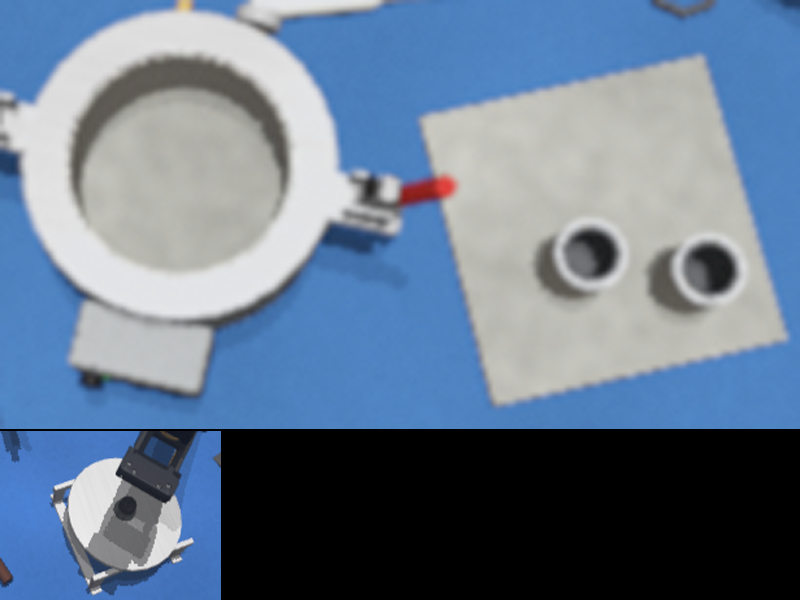

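Lid lies on both rails. One crucible was knocked: they are now at crop (590,256) and (708,270). The bore is centred at crop (181,163).

```bash
python3 -c "
from h import *
np.set_printoptions(precision=4,suppress=True)
c=env.read_camera('top');f=lambda X,Y,z: ray(c,(X+.5)/3.9-.5+270,(Y+.5)/3.9-.5+150,z)
print('pot',f(181,163.5,.13),'outer',f(181,167,.13),'width',f(72,163,.13)-f(290,163,.13),f(181,55,.13)-f(181,272,.13))
print('floor', f(181,180,.03))
a=f(590,256,.078);b=f(708,270,.078);print(a,b)
a=a+[.002,0,-.010]
plan((a[0],a[1],.35),78,20)
"
```

```text
pot [ 0.5521 -0.0249  0.13  ] outer [ 0.5494 -0.025   0.13  ] width [0.0003 0.1593 0.    ] [0.1623 0.0009 0.    ]
floor [ 0.5606 -0.0212  0.03  ]
[ 0.4915 -0.3319  0.078 ] [ 0.4807 -0.42    0.078 ]
20 xyz [-0.0356, -0.0064, -0.0012] rot [-0.0001, 0.0001, 0.0376] total [-0.6085 -0.3611 -0.0236] [-0.002  0.002  0.751]
```

>>> send_rows(
  xyz=[
    [-0.0356, -0.0064, -0.001],
    [-0.0356, -0.0064, -0.001],
    [-0.0356, -0.0064, -0.001],
    [-0.0356, -0.0064, -0.001],
    [-0.0356, -0.0064, -0.001],
    [-0.0356, -0.0064, -0.001],
    [-0.0356, -0.0064, -0.001],
    [-0.0356, -0.0064, -0.001],
    [-0.0356, -0.0064, -0.001],
    [-0.0356, -0.0064, -0.001],
    [-0.0356, -0.0064, -0.001],
    [-0.0356, -0.0064, -0.001],
    [-0.0356, -0.0064, -0.001],
    [-0.0356, -0.0064, -0.001],
    [-0.0356, -0.0064, -0.001],
    [-0.0356, -0.0064, -0.001],
    [-0.0356, -0.0064, -0.001],
    [-0.0356, -0.0064, -0.001],
    [-0.0356, -0.0064, -0.001],
    [-0.0356, -0.0064, -0.001],
  ],
  rotation=[
    [0, 0, 0.0376],
    [0, 0, 0.0376],
    [0, 0, 0.0376],
    [0, 0, 0.0376],
    [0, 0, 0.0376],
    [0, 0, 0.0376],
    [0, 0, 0.0376],
    [0, 0, 0.0376],
    [0, 0, 0.0376],
    [0, 0, 0.0376],
    [0, 0, 0.0376],
    [0, 0, 0.0376],
    [0, 0, 0.0376],
    [0, 0, 0.0376],
    [0, 0, 0.0376],
    [0, 0, 0.0376],
    [0, 0, 0.0376],
    [0, 0, 0.0376],
    [0, 0, 0.0376],
    [0, 0, 0.0376],
  ],
  jaw=[1, 1, 1, 1, 1, 1, 1, 1, 1, 1, 1, 1, 1, 1, 1, 1, 1, 1, 1, 1],
)

```text
time_s: 14.35
tool_pos: [0.4935, -0.3318, 0.5095]
tool_rot: [-179.9, -0.0, 77.9]
force: [-0.2, -0.4, -0.7]
grip_width: 0.087
grasp_force: 0.0
```

>>> send_rows(
  xyz=[
    [0, 0, 0.03],
    [0, 0, 0.04],
    [0, 0, 0.04],
    [0, 0, 0.04],
    [0, 0, 0.01],
    [0, 0, 0],
    [0, 0, 0],
    [0, 0, 0],
  ],
  rotation=[
    [0, 0, 0],
    [0, 0, 0],
    [0, 0, 0],
    [0, 0, 0],
    [0, 0, 0],
    [0, 0, 0],
    [0, 0, 0],
    [0, 0, 0],
  ],
  jaw=[1, 1, 1, 1, 1, 1, 1, 1],
)

```text
time_s: 15.15
tool_pos: [0.4946, -0.3314, 0.353]
tool_rot: [179.8, 0.0, 78.0]
force: [-0.0, -0.4, 0.3]
grip_width: 0.0867
grasp_force: 0.0
```

```bash
python3 -c "
from h import *
o=env.get_obs();print(o['tool_pos'],o['tool_rot'],o['force'])
plan((.4935,-.3315,.067),78,8)
w=env.read_camera('wrist');t=env.read_camera('top');A=w['image'];cv2.imwrite('pics/w3.png',A)
for p in((.4935,-.3315,.078),(.4827,-.42,.078)):
  for r in(.027,.019):
    P=np.array([proj(w,np.array(p)+r*np.array([np.cos(k),np.sin(k),0])) for k in np.linspace(0,6.283,40)]);cv2.polylines(A,[P.astype(int)],True,(0,255,0),1)
cv2.imwrite('pics/w3o.png',np.hstack([A,cv2.resize(t['image'][170:270,380:420+40],(160,200)).repeat(2,0)])[:,:800])
"
```

```text
[ 0.49461061 -0.33136368  0.35301474] [1.79795491e+02 4.88011076e-02 7.79672277e+01] [-0.04781595 -0.44768961  0.25506176]
8 xyz [-0.0, -0.0002, 0.0153] rot [0.0004, 0.0001, -0.0001] total [-0.0003 -0.0015  0.122 ] [ 0.004  0.001 -0.001]
```

View pics/w3o.png

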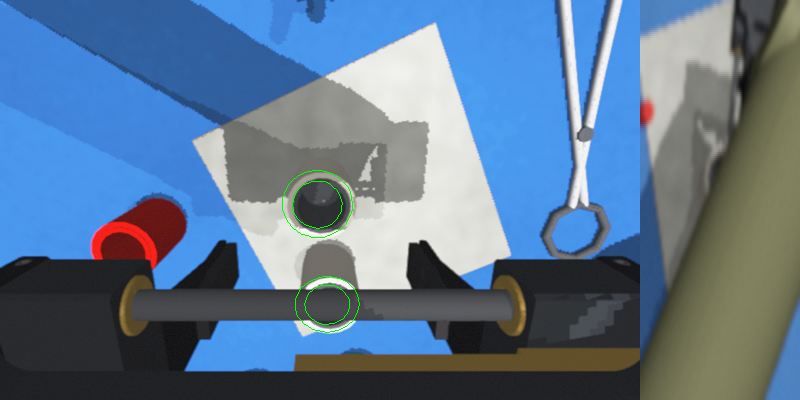

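Crucible rings match the picture within about 2 px (near crucible at (320,205), the other at (327,305)). Descend and grasp.

>>> send_rows(
  xyz=[
    [0, 0, 0.015],
    [0, 0, 0.015],
    [0, 0, 0.015],
    [0, 0, 0.015],
    [0, 0, 0.015],
    [0, 0, 0.015],
    [0, 0, 0.015],
    [0, 0, 0.015],
    [0, 0, 0.002],
    [0, 0, 0],
    [0, 0, 0],
  ],
  rotation=[
    [0, 0, 0],
    [0, 0, 0],
    [0, 0, 0],
    [0, 0, 0],
    [0, 0, 0],
    [0, 0, 0],
    [0, 0, 0],
    [0, 0, 0],
    [0, 0, 0],
    [0, 0, 0],
    [0, 0, 0],
  ],
  jaw=[1, 1, 1, 1, 1, 1, 1, 1, 1, 1, 1],
  newtons=25,
)

```text
time_s: 16.35
tool_pos: [0.4943, -0.331, 0.2294]
tool_rot: [179.9, 0.0, 78.0]
force: [0.6, 0.3, -0.3]
grip_width: 0.087
grasp_force: 0.0
```

>>> send_rows(
  xyz=[
    [0, 0, 0],
    [0, 0, 0],
    [0, 0, 0],
    [0, 0, 0],
    [0, 0, 0],
    [0, 0, 0],
    [0, 0, 0],
    [0, 0, 0],
  ],
  rotation=[
    [0, 0, 0],
    [0, 0, 0],
    [0, 0, 0],
    [0, 0, 0],
    [0, 0, 0],
    [0, 0, 0],
    [0, 0, 0],
    [0, 0, 0],
  ],
  jaw=[0, 0, 0, 0, 0, 0, 0, 0],
)

```text
time_s: 17.15
tool_pos: [0.4942, -0.3308, 0.2289]
tool_rot: [180.0, 0.0, 78.0]
force: [1.7, 0.5, 0.3]
grip_width: 0.0525
grasp_force: 24.9
```

>>> send_rows(
  xyz=[
    [0, 0, -0.01],
    [0, 0, -0.02],
    [0, 0, -0.04],
    [0, 0, -0.04],
    [0, 0, -0.04],
    [0, 0, -0.04],
    [0, 0, -0.04],
    [0, 0, -0.04],
    [0, 0, -0.01],
    [0, 0, 0],
    [0, 0, 0],
  ],
  rotation=[
    [0, 0, 0],
    [0, 0, 0],
    [0, 0, 0],
    [0, 0, 0],
    [0, 0, 0],
    [0, 0, 0],
    [0, 0, 0],
    [0, 0, 0],
    [0, 0, 0],
    [0, 0, 0],
    [0, 0, 0],
  ],
  jaw=[0, 0, 0, 0, 0, 0, 0, 0, 0, 0, 0],
)

```text
time_s: 18.25
tool_pos: [0.4937, -0.3305, 0.5071]
tool_rot: [-179.9, -0.1, 78.0]
force: [0.3, 0.9, -2.7]
grip_width: 0.0523
grasp_force: 24.9
```

```bash
python3 -c "
from h import *
o=env.get_obs();print(o['tool_pos'],o['force'],o['grip_width'])
plan((.560,.0067,.36),77.2,15)
"
```

```text
[ 0.49369989 -0.33052224  0.50705327] [ 0.27146955  0.94783508 -2.69295423] 0.0522929398049036
15 xyz [0.0229, -0.0005, -0.0011] rot [-0.0002, -0.0001, 0.0009] total [ 0.3436 -0.0056 -0.0166] [-0.003 -0.001  0.013]
```

>>> send_rows(
  xyz=[
    [0.0229, -0.0005, -0.001],
    [0.0229, -0.0005, -0.001],
    [0.0229, -0.0005, -0.001],
    [0.0229, -0.0005, -0.001],
    [0.0229, -0.0005, -0.001],
    [0.0229, -0.0005, -0.001],
    [0.0229, -0.0005, -0.001],
    [0.0229, -0.0005, -0.001],
    [0.0229, -0.0005, -0.001],
    [0.0229, -0.0005, -0.001],
    [0.0229, -0.0005, -0.001],
    [0.0229, -0.0005, -0.001],
    [0.0229, -0.0005, -0.001],
    [0.0229, -0.0005, -0.001],
    [0.0229, -0.0005, -0.001],
    [0, 0, 0],
    [0, 0, 0],
    [0, 0, 0],
  ],
  rotation=[
    [0, 0, 0.001],
    [0, 0, 0.001],
    [0, 0, 0.001],
    [0, 0, 0.001],
    [0, 0, 0.001],
    [0, 0, 0.001],
    [0, 0, 0.001],
    [0, 0, 0.001],
    [0, 0, 0.001],
    [0, 0, 0.001],
    [0, 0, 0.001],
    [0, 0, 0.001],
    [0, 0, 0.001],
    [0, 0, 0.001],
    [0, 0, 0.001],
    [0, 0, 0],
    [0, 0, 0],
    [0, 0, 0],
  ],
  jaw=[0, 0, 0, 0, 0, 0, 0, 0, 0, 0, 0, 0, 0, 0, 0, 0, 0, 0],
)

```text
time_s: 20.05
tool_pos: [0.5604, 0.0051, 0.5226]
tool_rot: [-179.9, 0.1, 77.0]
force: [-0.2, -0.4, -2.6]
grip_width: 0.0521
grasp_force: 24.9
```

```bash
python3 -c "
from h import *
o=env.get_obs();print(o['tool_pos'],o['tool_rot'])
plan((.560,.0067,.087),77.2,1)
w=env.read_camera('wrist');A=w['image'];cv2.imwrite('pics/w4.png',A)
for z,r in((.13,.082),(.13,.112)):
    P=np.array([proj(w,np.array([.553,-.0255,z])+r*np.array([np.cos(k),np.sin(k),0])) for k in np.linspace(0,6.283,60)]);cv2.polylines(A,[P.astype(int)],True,(0,255,0),1)
cv2.imwrite('pics/w4o.png',A)
"
```

```text
[0.56039052 0.00510763 0.52256487] [-1.79895868e+02  8.76545940e-02  7.70104147e+01]
1 xyz [0.0019, -0.0002, 0.2716] rot [-0.0018, 0.0015, -0.0033] total [ 1.900e-03 -2.000e-04  2.716e-01] [-0.002  0.002 -0.003]
```

View pics/w4o.png

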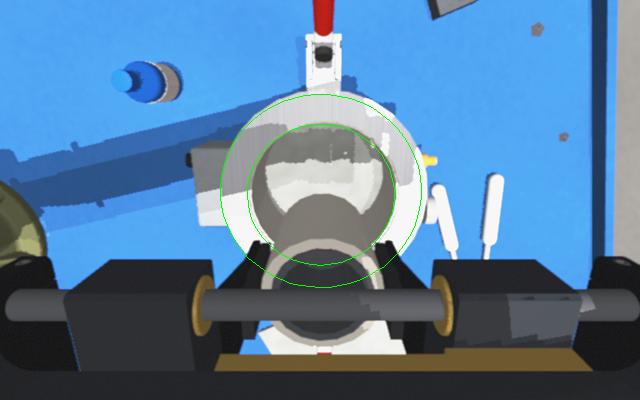

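Pot rings match the picture within a few pixels. Descend.

>>> send_rows(
  xyz=[
    [0.0019, 0, 0.02],
    [0, 0, 0.03],
    [0, 0, 0.03],
    [0, 0, 0.03],
    [0, 0, 0.03],
    [0, 0, 0.03],
    [0, 0, 0.03],
    [0, 0, 0.02],
    [0, 0, 0.02],
    [0, 0, 0.01],
    [0, 0, 0.01],
    [0, 0, 0.005],
    [0, 0, 0.004],
    [0, 0, 0],
    [0, 0, 0],
  ],
  rotation=[
    [0, 0, 0],
    [0, 0, 0],
    [0, 0, 0],
    [0, 0, 0],
    [0, 0, 0],
    [0, 0, 0],
    [0, 0, 0],
    [0, 0, 0],
    [0, 0, 0],
    [0, 0, 0],
    [0, 0, 0],
    [0, 0, 0],
    [0, 0, 0],
    [0, 0, 0],
    [0, 0, 0],
  ],
  jaw=[0, 0, 0, 0, 0, 0, 0, 0, 0, 0, 0, 0, 0, 0, 0],
)

```text
time_s: 21.6
tool_pos: [0.5613, 0.0082, 0.2553]
tool_rot: [179.9, -0.0, 77.1]
force: [-0.2, -0.1, -2.8]
grip_width: 0.0525
grasp_force: 24.9
```

>>> send_rows(
  xyz=[
    [0, 0, 0.002],
    [0, 0, 0.001],
    [0, 0, 0.001],
    [0, 0, 0],
  ],
  rotation=[
    [0, 0, 0],
    [0, 0, 0],
    [0, 0, 0],
    [0, 0, 0],
  ],
  jaw=[0, 0, 0, 0],
)

```text
time_s: 22.0
tool_pos: [0.5611, 0.0082, 0.2509]
tool_rot: [180.0, -0.0, 77.1]
force: [-0.1, -0.6, -2.3]
grip_width: 0.0523
grasp_force: 24.9
```

>>> send_rows(
  xyz=[
    [0, 0, 0.001],
    [0, 0, 0],
    [0, 0, 0],
    [0, 0, 0],
    [0, 0, 0],
    [0, 0, 0],
    [0, 0, -0.01],
    [0, 0, -0.02],
    [0, 0, -0.04],
    [0, 0, -0.04],
    [0, 0, -0.04],
    [0, 0, -0.04],
    [0, 0, -0.04],
    [0, 0, 0],
    [0, 0, 0],
  ],
  rotation=[
    [0, 0, 0],
    [0, 0, 0],
    [0, 0, 0],
    [0, 0, 0],
    [0, 0, 0],
    [0, 0, 0],
    [0, 0, 0],
    [0, 0, 0],
    [0, 0, 0],
    [0, 0, 0],
    [0, 0, 0],
    [0, 0, 0],
    [0, 0, 0],
    [0, 0, 0],
    [0, 0, 0],
  ],
  jaw=[0, 0.8, 0.8, 0.8, 0.8, 0.8, 0.8, 0.8, 0.8, 0.8, 0.8, 0.8, 0.8, 0.8, 0.8],
)

```text
time_s: 23.5
tool_pos: [0.5611, 0.0078, 0.4813]
tool_rot: [179.9, -0.1, 77.1]
force: [-0.6, 0.4, -0.6]
grip_width: 0.0695
grasp_force: 0.0
```

```bash
python3 -c "
from h import *
o=env.get_obs();print(o['tool_pos'],o['force'],o['grip_width'])
plan((.4835,-.42,.33),78,15)
"
```

```text
[0.56105587 0.00784754 0.48131025] [-0.55007203  0.40153054 -0.63328911] 0.06946781506712987
15 xyz [-0.029, 0.0011, -0.0009] rot [0.0002, -0.0001, -0.0011] total [-0.4343  0.02   -0.0132] [ 0.003 -0.001 -0.016]
```

>>> send_rows(
  xyz=[
    [-0.029, 0.0013, -0.0009],
    [-0.029, 0.0013, -0.0009],
    [-0.029, 0.0013, -0.0009],
    [-0.029, 0.0013, -0.0009],
    [-0.029, 0.0013, -0.0009],
    [-0.029, 0.0013, -0.0009],
    [-0.029, 0.0013, -0.0009],
    [-0.029, 0.0013, -0.0009],
    [-0.029, 0.0013, -0.0009],
    [-0.029, 0.0013, -0.0009],
    [-0.029, 0.0013, -0.0009],
    [-0.029, 0.0013, -0.0009],
    [-0.029, 0.0013, -0.0009],
    [-0.029, 0.0013, -0.0009],
    [-0.029, 0.0013, -0.0009],
    [0, 0, 0.04],
    [0, 0, 0.04],
    [0, 0, 0.04],
    [0, 0, 0],
    [0, 0, 0],
  ],
  rotation=[
    [0, 0, 0],
    [0, 0, 0],
    [0, 0, 0],
    [0, 0, 0],
    [0, 0, 0],
    [0, 0, 0],
    [0, 0, 0],
    [0, 0, 0],
    [0, 0, 0],
    [0, 0, 0],
    [0, 0, 0],
    [0, 0, 0],
    [0, 0, 0],
    [0, 0, 0],
    [0, 0, 0],
    [0, 0, 0],
    [0, 0, 0],
    [0, 0, 0],
    [0, 0, 0],
    [0, 0, 0],
  ],
  jaw=[1, 1, 1, 1, 1, 1, 1, 1, 1, 1, 1, 1, 1, 1, 1, 1, 1, 1, 1, 1],
)

```text
time_s: 25.5
tool_pos: [0.4829, -0.42, 0.3727]
tool_rot: [-179.9, -0.0, 77.1]
force: [0.4, 0.6, 0.6]
grip_width: 0.0872
grasp_force: 0.0
```

```bash
python3 -c "
from h import *
o=env.get_obs();print(o['tool_pos'],o['tool_rot'])
plan((.4835,-.42,.066),77,1)
w=env.read_camera('wrist');t=env.read_camera('top');A=w['image'];cv2.imwrite('pics/w5.png',A);T=t['image'];cv2.imwrite('pics/top5.png',T)
for r in(.027,.019):
    P=np.array([proj(w,np.array((.4835,-.42,.078))+r*np.array([np.cos(k),np.sin(k),0])) for k in np.linspace(0,6.283,40)]);cv2.polylines(A,[P.astype(int)],True,(0,255,0),1)
B=cv2.resize(T[140:245,265:370],(300,300)); C=np.zeros((400,300,3),np.uint8);C[:300]=B
cv2.imwrite('pics/w5o.png',np.hstack([A[:,140:],C]))
"
```

```text
[ 0.48290115 -0.41996763  0.37274676] [-1.79871805e+02 -3.62289305e-02  7.70962304e+01]
1 xyz [0.0, 0.0009, 0.1427] rot [-0.0022, -0.0006, 0.0017] total [0.     0.0009 0.1427] [-0.002 -0.001  0.002]
```

View pics/w5o.png

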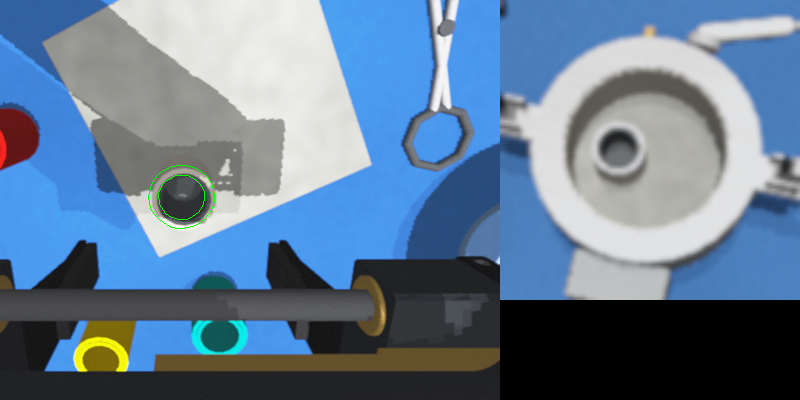

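First crucible stands in the pot; second one is under the gripper as predicted (ring at (182,196)). Grasp and lift.

>>> send_rows(
  xyz=[
    [0, 0.0005, 0.025],
    [0, 0, 0.025],
    [0, 0, 0.025],
    [0, 0, 0.025],
    [0, 0, 0.015],
    [0, 0, 0.015],
    [0, 0, 0.01],
    [0, 0, 0.0022],
    [0, 0, 0],
    [0, 0, 0],
  ],
  rotation=[
    [0, 0, 0],
    [0, 0, 0],
    [0, 0, 0],
    [0, 0, 0],
    [0, 0, 0],
    [0, 0, 0],
    [0, 0, 0],
    [0, 0, 0],
    [0, 0, 0],
    [0, 0, 0],
  ],
  jaw=[1, 1, 1, 1, 1, 1, 1, 1, 1, 1],
)

```text
time_s: 26.6
tool_pos: [0.4838, -0.4207, 0.2319]
tool_rot: [179.9, 0.0, 77.1]
force: [-0.5, 0.5, -0.2]
grip_width: 0.0866
grasp_force: 0.0
```

>>> send_rows(
  xyz=[
    [0, 0, 0],
    [0, 0, 0],
    [0, 0, 0],
    [0, 0, 0],
    [0, 0, 0],
    [0, 0, 0],
    [0, 0, 0],
    [0, 0, 0],
  ],
  rotation=[
    [0, 0, 0],
    [0, 0, 0],
    [0, 0, 0],
    [0, 0, 0],
    [0, 0, 0],
    [0, 0, 0],
    [0, 0, 0],
    [0, 0, 0],
  ],
  jaw=[0, 0, 0, 0, 0, 0, 0, 0],
)

```text
time_s: 27.4
tool_pos: [0.4834, -0.4203, 0.2311]
tool_rot: [-180.0, -0.0, 77.1]
force: [-1.0, -0.1, 1.3]
grip_width: 0.054
grasp_force: 25.0
```

>>> send_rows(
  xyz=[
    [0, 0, -0.01],
    [0, 0, -0.02],
    [0, 0, -0.04],
    [0, 0, -0.04],
    [0, 0, -0.04],
    [0, 0, -0.04],
    [0, 0, -0.04],
    [0, 0, -0.04],
    [0, 0, -0.01],
    [0, 0, 0],
    [0, 0, 0],
  ],
  rotation=[
    [0, 0, 0],
    [0, 0, 0],
    [0, 0, 0],
    [0, 0, 0],
    [0, 0, 0],
    [0, 0, 0],
    [0, 0, 0],
    [0, 0, 0],
    [0, 0, 0],
    [0, 0, 0],
    [0, 0, 0],
  ],
  jaw=[0, 0, 0, 0, 0, 0, 0, 0, 0, 0, 0],
)

```text
time_s: 28.5
tool_pos: [0.4834, -0.4201, 0.5093]
tool_rot: [-179.9, -0.1, 77.1]
force: [0.1, -0.3, -2.2]
grip_width: 0.054
grasp_force: 25.0
```

```bash
python3 -c "
from h import *
o=env.get_obs();print(o['tool_pos'],o['force'],o['grip_width'])
plan((.5457,-.0577,.36),77.2,15)
"
```

```text
[ 0.48343232 -0.42008373  0.50933149] [ 0.08717892 -0.25562608 -2.22024049] 0.05398520057624459
15 xyz [0.0245, -0.0013, -0.001] rot [-0.0001, -0.0001, -0.0001] total [ 0.3672 -0.0202 -0.0142] [-0.002 -0.001 -0.002]
```

>>> send_rows(
  xyz=[
    [0.0245, -0.0013, -0.001],
    [0.0245, -0.0013, -0.001],
    [0.0245, -0.0013, -0.001],
    [0.0245, -0.0013, -0.001],
    [0.0245, -0.0013, -0.001],
    [0.0245, -0.0013, -0.001],
    [0.0245, -0.0013, -0.001],
    [0.0245, -0.0013, -0.001],
    [0.0245, -0.0013, -0.001],
    [0.0245, -0.0013, -0.001],
    [0.0245, -0.0013, -0.001],
    [0.0245, -0.0013, -0.001],
    [0.0245, -0.0013, -0.001],
    [0.0245, -0.0013, -0.001],
    [0.0245, -0.0013, -0.001],
    [0, 0, 0],
    [0, 0, 0],
    [0, 0, 0],
  ],
  rotation=[
    [0, 0, 0],
    [0, 0, 0],
    [0, 0, 0],
    [0, 0, 0],
    [0, 0, 0],
    [0, 0, 0],
    [0, 0, 0],
    [0, 0, 0],
    [0, 0, 0],
    [0, 0, 0],
    [0, 0, 0],
    [0, 0, 0],
    [0, 0, 0],
    [0, 0, 0],
    [0, 0, 0],
    [0, 0, 0],
    [0, 0, 0],
    [0, 0, 0],
  ],
  jaw=[0, 0, 0, 0, 0, 0, 0, 0, 0, 0, 0, 0, 0, 0, 0, 0, 0, 0],
)

```text
time_s: 30.3
tool_pos: [0.5462, -0.0588, 0.5248]
tool_rot: [-179.9, 0.1, 77.0]
force: [0.0, -0.3, -1.9]
grip_width: 0.0541
grasp_force: 25.0
```

```bash
python3 -c "
from h import *
o=env.get_obs();print(o['tool_pos'],o['tool_rot'],o['force'])
plan((.5457,-.0577,.0891),77.2,1)
"
```

```text
[ 0.54617198 -0.05880863  0.52482097] [-1.79888892e+02  7.37590866e-02  7.70191456e+01] [ 0.03707587 -0.29194689 -1.91390116]
1 xyz [0.0013, -0.0002, 0.2717] rot [-0.0019, 0.0013, -0.0032] total [ 1.300e-03 -2.000e-04  2.717e-01] [-0.002  0.001 -0.003]
```

>>> send_rows(
  xyz=[
    [0, 0, 0.02],
    [0, 0, 0.03],
    [0, 0, 0.03],
    [0, 0, 0.03],
    [0, 0, 0.03],
    [0, 0, 0.03],
    [0, 0, 0.03],
    [0, 0, 0.02],
    [0, 0, 0.02],
    [0, 0, 0.01],
    [0, 0, 0.01],
    [0, 0, 0.005],
    [0, 0, 0.004],
    [0, 0, 0.001],
    [0, 0, 0.001],
    [0, 0, 0],
    [0, 0, 0],
  ],
  rotation=[
    [0, 0, 0],
    [0, 0, 0],
    [0, 0, 0],
    [0, 0, 0],
    [0, 0, 0],
    [0, 0, 0],
    [0, 0, 0],
    [0, 0, 0],
    [0, 0, 0],
    [0, 0, 0],
    [0, 0, 0],
    [0, 0, 0],
    [0, 0, 0],
    [0, 0, 0],
    [0, 0, 0],
    [0, 0, 0],
    [0, 0, 0],
  ],
  jaw=[0, 0, 0, 0, 0, 0, 0, 0, 0, 0, 0, 0, 0, 0, 0, 0, 0],
)

```text
time_s: 32.0
tool_pos: [0.5467, -0.0577, 0.2555]
tool_rot: [180.0, -0.0, 77.1]
force: [-0.1, -0.4, -1.8]
grip_width: 0.0538
grasp_force: 25.0
```

>>> send_rows(
  xyz=[
    [0, 0, 0.001],
    [0, 0, 0.001],
    [0, 0, 0.001],
    [0, 0, 0],
  ],
  rotation=[
    [0, 0, 0],
    [0, 0, 0],
    [0, 0, 0],
    [0, 0, 0],
  ],
  jaw=[0, 0, 0, 0],
)

```text
time_s: 32.4
tool_pos: [0.5467, -0.0578, 0.253]
tool_rot: [-180.0, -0.0, 77.1]
force: [-2.9, 0.4, 4.9]
grip_width: 0.054
grasp_force: 25.0
```

Contact. Release and rise, then compute the approach to the lid.

>>> send_rows(
  xyz=[
    [0, 0, 0],
    [0, 0, 0],
    [0, 0, 0],
    [0, 0, 0],
    [0, 0, 0],
    [0, 0, 0],
    [0, 0, -0.01],
    [0, 0, -0.02],
    [0, 0, -0.04],
    [0, 0, -0.04],
    [0, 0, -0.04],
    [0, 0, -0.04],
    [0, 0, -0.04],
    [0, 0, 0],
    [0, 0, 0],
  ],
  rotation=[
    [0, 0, 0],
    [0, 0, 0],
    [0, 0, 0],
    [0, 0, 0],
    [0, 0, 0],
    [0, 0, 0],
    [0, 0, 0],
    [0, 0, 0],
    [0, 0, 0],
    [0, 0, 0],
    [0, 0, 0],
    [0, 0, 0],
    [0, 0, 0],
    [0, 0, 0],
    [0, 0, 0],
  ],
  jaw=[0.8, 0.8, 0.8, 0.8, 0.8, 0.8, 0.8, 0.8, 0.8, 0.8, 0.8, 0.8, 0.8, 0.8, 0.8],
)

```text
time_s: 33.9
tool_pos: [0.5464, -0.0581, 0.4836]
tool_rot: [179.8, -0.1, 77.1]
force: [-0.2, 0.2, 0.8]
grip_width: 0.0694
grasp_force: 0.0
```

```bash
python3 -c "
from h import *
o=env.get_obs();print(o['tool_pos'],o['force'],o['grip_width'])
plan((.4893,.3758,.31),121.1,20)
"
```

```text
[ 0.54644382 -0.05806403  0.48355424] [-0.16055925  0.23468709  0.77213853] 0.06941121138336007
20 xyz [0.0224, 0.0002, 0.0005] rot [0.0001, -0.0, -0.0384] total [ 0.4101 -0.1526  0.0096] [ 0.003 -0.    -0.768]
```

>>> send_rows(
  xyz=[
    [0.0224, 0.0002, 0],
    [0.0224, 0.0002, 0],
    [0.0224, 0.0002, 0],
    [0.0224, 0.0002, 0],
    [0.0224, 0.0002, 0],
    [0.0224, 0.0002, 0],
    [0.0224, 0.0002, 0],
    [0.0224, 0.0002, 0],
    [0.0224, 0.0002, 0],
    [0.0224, 0.0002, 0],
    [0.0224, 0.0002, 0],
    [0.0224, 0.0002, 0],
    [0.0224, 0.0002, 0],
    [0.0224, 0.0002, 0],
    [0.0224, 0.0002, 0],
    [0.0224, 0.0002, 0],
    [0.0224, 0.0002, 0],
    [0.0224, 0.0002, 0],
    [0.0224, 0.0002, 0],
    [0.0224, 0.0002, 0],
  ],
  rotation=[
    [0, 0, -0.0384],
    [0, 0, -0.0384],
    [0, 0, -0.0384],
    [0, 0, -0.0384],
    [0, 0, -0.0384],
    [0, 0, -0.0384],
    [0, 0, -0.0384],
    [0, 0, -0.0384],
    [0, 0, -0.0384],
    [0, 0, -0.0384],
    [0, 0, -0.0384],
    [0, 0, -0.0384],
    [0, 0, -0.0384],
    [0, 0, -0.0384],
    [0, 0, -0.0384],
    [0, 0, -0.0384],
    [0, 0, -0.0384],
    [0, 0, -0.0384],
    [0, 0, -0.0384],
    [0, 0, -0.0384],
  ],
  jaw=[1, 1, 1, 1, 1, 1, 1, 1, 1, 1, 1, 1, 1, 1, 1, 1, 1, 1, 1, 1],
  newtons=50,
)

```text
time_s: 35.9
tool_pos: [0.4885, 0.3773, 0.482]
tool_rot: [180.0, -0.0, 121.3]
force: [0.8, -0.1, -0.3]
grip_width: 0.0869
grasp_force: 0.0
```

>>> send_rows(
  xyz=[
    [0, 0, 0],
    [0, 0, 0.02],
    [0, 0, 0.03],
    [0, 0, 0.03],
    [0, 0, 0.02],
    [0, 0, 0],
    [0, 0, 0],
    [0, 0, 0],
  ],
  rotation=[
    [0, 0, 0],
    [0, 0, 0],
    [0, 0, 0],
    [0, 0, 0],
    [0, 0, 0],
    [0, 0, 0],
    [0, 0, 0],
    [0, 0, 0],
  ],
  jaw=[1, 1, 1, 1, 1, 1, 1, 1],
)

```text
time_s: 36.7
tool_pos: [0.49, 0.3757, 0.384]
tool_rot: [179.8, -0.0, 121.1]
force: [-0.3, 0.1, 0.6]
grip_width: 0.0871
grasp_force: 0.0
```

```bash
python3 -c "
from h import *
o=env.get_obs();print(o['tool_pos'],o['tool_rot'])
plan((.4893,.3758,.1188),121.1,1)
c=env.read_camera('top');cv2.imwrite('pics/top6.png',c['image']);im=c['image']
# white crucible rims in the pot (z .10): circles
k=8
A=cv2.resize(im[165:220,290:345],None,fx=k,fy=k,interpolation=cv2.INTER_CUBIC)
g=cv2.GaussianBlur(cv2.cvtColor(A,cv2.COLOR_BGR2GRAY),(0,0),3)
for (u,v),n in (((proj(c,(.5611,.008,.1))),'A'),((proj(c,(.5467,-.058,.1))),'B')): print(n,u,v)
C=cv2.HoughCircles(g,cv2.HOUGH_GRADIENT,1,100,param1=60,param2=15,minRadius=50,maxRadius=105)
if C is not None:
  for x,y,r in C[0][:4]:
    u,v=(x+.5)/k-.5+290,(y+.5)/k-.5+165; print(u,v,r/k,ray(c,u,v,.1))
"
```

```text
[0.4900355  0.3756908  0.38396373] [ 1.79834381e+02 -1.91602780e-02  1.21089165e+02]
1 xyz [0.0004, -0.0009, 0.1012] rot [0.0029, -0.0003, -0.0002] total [ 0.0004 -0.0009  0.1012] [ 0.003 -0.    -0.   ]
A 305.1908405354777 190.75781235449963
B 327.7227402818338 195.5291036341242
305.875 191.5 6.7125 [0.55887039 0.00597062 0.1       ]
328.125 196.375 6.725 [ 0.54417518 -0.05917382  0.1       ]
```

Both crucibles stand in the pot as expected (circles found; top camera bias about −2 mm). Grasp the lid and refine the pot centre by edge fit.

>>> send_rows(
  xyz=[
    [0, -0.0009, 0.02],
    [0, 0, 0.02],
    [0, 0, 0.02],
    [0, 0, 0.02],
    [0, 0, 0.02],
    [0, 0, 0],
    [0, 0, 0],
  ],
  rotation=[
    [0, 0, 0],
    [0, 0, 0],
    [0, 0, 0],
    [0, 0, 0],
    [0, 0, 0],
    [0, 0, 0],
    [0, 0, 0],
  ],
  jaw=[1, 1, 1, 1, 1, 1, 1],
)

```text
time_s: 37.45
tool_pos: [0.4891, 0.3754, 0.2832]
tool_rot: [179.9, -0.0, 121.1]
force: [0.7, 0.4, 0.5]
grip_width: 0.0873
grasp_force: 0.0
```

>>> send_rows(
  xyz=[
    [0, 0, 0],
    [0, 0, 0],
    [0, 0, 0],
    [0, 0, 0],
    [0, 0, 0],
    [0, 0, 0],
    [0, 0, 0],
    [0, 0, 0],
    [0, 0, 0],
    [0, 0, 0],
  ],
  rotation=[
    [0, 0, 0],
    [0, 0, 0],
    [0, 0, 0],
    [0, 0, 0],
    [0, 0, 0],
    [0, 0, 0],
    [0, 0, 0],
    [0, 0, 0],
    [0, 0, 0],
    [0, 0, 0],
  ],
  jaw=[0, 0, 0, 0, 0, 0, 0, 0, 0, 0],
)

```text
time_s: 38.45
tool_pos: [0.4889, 0.3753, 0.2821]
tool_rot: [180.0, -0.0, 121.1]
force: [1.4, 0.9, -0.9]
grip_width: 0.0287
grasp_force: 50.0
```

>>> send_rows(
  xyz=[
    [0, 0, -0.01],
    [0, 0, -0.02],
    [0, 0, -0.03],
    [0, 0, -0.03],
    [0, 0, -0.03],
    [0, 0, -0.03],
    [0, 0, -0.03],
    [0, 0, -0.03],
    [0, 0, -0.01],
    [0, 0, 0],
    [0, 0, 0],
  ],
  rotation=[
    [0, 0, 0],
    [0, 0, 0],
    [0, 0, 0],
    [0, 0, 0],
    [0, 0, 0],
    [0, 0, 0],
    [0, 0, 0],
    [0, 0, 0],
    [0, 0, 0],
    [0, 0, 0],
    [0, 0, 0],
  ],
  jaw=[0, 0, 0, 0, 0, 0, 0, 0, 0, 0, 0],
)

```text
time_s: 39.55
tool_pos: [0.4884, 0.375, 0.5001]
tool_rot: [-179.8, 0.0, 121.1]
force: [-0.1, -0.2, -5.3]
grip_width: 0.0285
grasp_force: 50.0
```

```bash
python3 -c "
from h import *
o=env.get_obs();print(o['tool_pos'],o['tool_rot'],o['force'],o['grip_width'])
c=env.read_camera('top')
from scipy.ndimage import map_coordinates as mc
g=cv2.GaussianBlur(cv2.imread('pics/top6.png')[:,:,2].astype(float),(0,0),.7)  # red channel: blue bench dark
th=np.radians(np.arange(0,360,3))
def m(x,y,z,r):
    P=np.array([proj(c,(x+r*np.cos(k),y+r*np.sin(k),z)) for k in th]); return mc(g,[P[:,1],P[:,0]],order=1)
X0=(.552,-.025)
for r,z,s in((.082,.13,1),(.112,.13,-1)):
    best=[]
    for dx in np.arange(-.008,.0081,.001):
        for dy in np.arange(-.008,.0081,.001):
            d=s*(m(X0[0]+dx,X0[1]+dy,z,r+.003)-m(X0[0]+dx,X0[1]+dy,z,r-.003)); best.append((np.median(d),np.mean(np.clip(d,-50,50)),X0[0]+dx,X0[1]+dy))
    best.sort(key=lambda b:-b[1]); print(r,np.round(best[:3],4).tolist())
plan((.554,-.0245,.345),78,20)
"
```

```text
[0.4883993  0.37502822 0.50005889] [-1.79816973e+02  3.24169195e-02  1.21112539e+02] [-0.0781736  -0.23674944 -5.27446385] 0.02854845331797246
0.082 [[63.7457, 42.6366, 0.554, -0.024], [60.7495, 42.4864, 0.554, -0.023], [57.5733, 42.429, 0.555, -0.024]]
0.112 [[55.2475, 43.9101, 0.554, -0.024], [52.2548, 43.3708, 0.554, -0.023], [51.8377, 43.1247, 0.553, -0.024]]
20 xyz [-0.0207, -0.0005, -0.0005] rot [-0.0002, 0.0001, 0.0376] total [-0.376  -0.1503 -0.0085] [-0.004  0.002  0.752]
```

>>> send_rows(
  xyz=[
    [-0.0207, -0.0005, 0],
    [-0.0207, -0.0005, 0],
    [-0.0207, -0.0005, 0],
    [-0.0207, -0.0005, 0],
    [-0.0207, -0.0005, 0],
    [-0.0207, -0.0005, 0],
    [-0.0207, -0.0005, 0],
    [-0.0207, -0.0005, 0],
    [-0.0207, -0.0005, 0],
    [-0.0207, -0.0005, 0],
    [-0.0207, -0.0005, 0],
    [-0.0207, -0.0005, 0],
    [-0.0207, -0.0005, 0],
    [-0.0207, -0.0005, 0],
    [-0.0207, -0.0005, 0],
    [-0.0207, -0.0005, 0],
    [-0.0207, -0.0005, 0],
    [-0.0207, -0.0005, 0],
    [-0.0207, -0.0005, 0],
    [-0.0207, -0.0005, 0],
  ],
  rotation=[
    [0, 0, 0.0376],
    [0, 0, 0.0376],
    [0, 0, 0.0376],
    [0, 0, 0.0376],
    [0, 0, 0.0376],
    [0, 0, 0.0376],
    [0, 0, 0.0376],
    [0, 0, 0.0376],
    [0, 0, 0.0376],
    [0, 0, 0.0376],
    [0, 0, 0.0376],
    [0, 0, 0.0376],
    [0, 0, 0.0376],
    [0, 0, 0.0376],
    [0, 0, 0.0376],
    [0, 0, 0.0376],
    [0, 0, 0.0376],
    [0, 0, 0.0376],
    [0, 0, 0.0376],
    [0, 0, 0.0376],
  ],
  jaw=[0, 0, 0, 0, 0, 0, 0, 0, 0, 0, 0, 0, 0, 0, 0, 0, 0, 0, 0, 0],
)

```text
time_s: 41.6
tool_pos: [0.5534, -0.0257, 0.5021]
tool_rot: [180.0, -0.0, 77.8]
force: [0.5, 0.9, -6.6]
grip_width: 0.0286
grasp_force: 50.0
```

>>> send_rows(
  xyz=[
    [0, 0, 0],
    [0, 0, 0.02],
    [0, 0, 0.03],
    [0, 0, 0.03],
    [0, 0, 0.02],
    [0, 0, 0],
    [0, 0, 0],
    [0, 0, 0],
  ],
  rotation=[
    [0, 0, 0],
    [0, 0, 0],
    [0, 0, 0],
    [0, 0, 0],
    [0, 0, 0],
    [0, 0, 0],
    [0, 0, 0],
    [0, 0, 0],
  ],
  jaw=[0, 0, 0, 0, 0, 0, 0, 0],
)

```text
time_s: 42.4
tool_pos: [0.5544, -0.0241, 0.4039]
tool_rot: [179.8, -0.1, 78.0]
force: [-0.0, -0.5, -4.9]
grip_width: 0.0283
grasp_force: 50.0
```

```bash
python3 -c "
from h import *
o=env.get_obs();p=np.array(o['tool_pos']);print(p,o['tool_rot'],o['force'])
from scipy.ndimage import map_coordinates as mc
th=np.radians(np.arange(0,360,3))
zt=p[2]-.164-.0581+.032; print('flange top z',zt)
for n in('top','scene'):
  c=env.read_camera(n);cv2.imwrite(f'pics/{n}7.png',c['image'])
  g=cv2.GaussianBlur(c['image'][:,:,2].astype(float),(0,0),.7)
  def m(x,y,z,r):
    P=np.array([proj(c,(x+r*np.cos(k),y+r*np.sin(k),z)) for k in th]); return mc(g,[P[:,1],P[:,0]],order=1)
  best=[]
  for x in np.arange(p[0]-.01,p[0]+.01,.001):
    for y in np.arange(p[1]-.01,p[1]+.01,.001):
        d=-(m(x,y,zt,.108)-m(x,y,zt,.102)); best.append((np.mean(np.clip(d,0,50)),x,y))
  best.sort(key=lambda b:-b[0]); print(n,np.round(best[:4],4).tolist())
plan((.5550,-.0235,.172),78,1)
"
```

```text
[ 0.55436326 -0.02410836  0.40385547] [ 1.79836234e+02 -6.01171437e-02  7.80223503e+01] [-0.03973731 -0.49345511 -4.85645213]
flange top z 0.2137554714851104
top [[14.2646, 0.5574, -0.0241], [14.2536, 0.5574, -0.0221], [14.25, 0.5564, -0.0201], [14.235, 0.5554, -0.0181]]
scene [[28.4445, 0.5544, -0.0201], [28.2647, 0.5544, -0.0211], [28.2397, 0.5544, -0.0191], [28.0362, 0.5544, -0.0221]]
1 xyz [0.0007, 0.0004, 0.0677] rot [0.0027, -0.0011, 0.0005] total [0.0007 0.0004 0.0677] [ 0.003 -0.001  0.   ]
```

>>> send_rows(
  xyz=[
    [-0.002, 0.0005, 0.01],
    [0, 0, 0.01],
    [0, 0, 0.01],
    [0, 0, 0.01],
    [0, 0, 0.005],
    [0, 0, 0.005],
    [0, 0, 0.005],
    [0, 0, 0.004],
    [0, 0, 0],
    [0, 0, 0],
  ],
  rotation=[
    [0.0015, 0, 0],
    [0.0015, 0, 0],
    [0, 0, 0],
    [0, 0, 0],
    [0, 0, 0],
    [0, 0, 0],
    [0, 0, 0],
    [0, 0, 0],
    [0, 0, 0],
    [0, 0, 0],
  ],
  jaw=[0, 0, 0, 0, 0, 0, 0, 0, 0, 0],
)

```text
time_s: 43.5
tool_pos: [0.5538, -0.0261, 0.3432]
tool_rot: [-179.8, -0.0, 78.0]
force: [-0.1, 0.2, -5.6]
grip_width: 0.0289
grasp_force: 50.0
```

>>> send_rows(
  xyz=[
    [0, 0, 0.004],
    [0, 0, 0.004],
    [0, 0, 0.002],
    [0, 0, 0],
    [0, 0, 0],
  ],
  rotation=[
    [0, 0, 0],
    [0, 0, 0],
    [0, 0, 0],
    [0, 0, 0],
    [0, 0, 0],
  ],
  jaw=[0, 0, 0, 0, 0],
)

```text
time_s: 44.0
tool_pos: [0.5537, -0.0261, 0.333]
tool_rot: [-179.8, 0.0, 78.0]
force: [0.6, 0.0, -5.2]
grip_width: 0.0284
grasp_force: 50.0
```

>>> send_rows(
  xyz=[
    [0, 0, 0.001],
    [0, 0, 0.0005],
    [0, 0, 0],
    [0, 0, 0],
  ],
  rotation=[
    [0, 0, 0],
    [0, 0, 0],
    [0, 0, 0],
    [0, 0, 0],
  ],
  jaw=[0, 0, 0, 0],
)

```text
time_s: 44.4
tool_pos: [0.5538, -0.0261, 0.3321]
tool_rot: [-179.9, -0.0, 78.0]
force: [-0.7, 1.0, -0.7]
grip_width: 0.0286
grasp_force: 50.0
```

Lid seated (weight transferred). Release, rise, check.

>>> send_rows(
  xyz=[
    [0, 0, 0],
    [0, 0, 0],
    [0, 0, 0],
    [0, 0, 0],
    [0, 0, 0],
    [0, 0, 0],
    [0, 0, -0.01],
    [0, 0, -0.02],
    [0, 0, -0.04],
    [0, 0, -0.04],
    [0, 0, -0.04],
    [0, 0, 0],
    [0, 0, 0],
  ],
  rotation=[
    [0, 0, 0],
    [0, 0, 0],
    [0, 0, 0],
    [0, 0, 0],
    [0, 0, 0],
    [0, 0, 0],
    [0, 0, 0],
    [0, 0, 0],
    [0, 0, 0],
    [0, 0, 0],
    [0, 0, 0],
    [0, 0, 0],
    [0, 0, 0],
  ],
  jaw=[1, 1, 1, 1, 1, 1, 1, 1, 1, 1, 1, 1, 1],
)

```text
time_s: 45.7
tool_pos: [0.5542, -0.0264, 0.4831]
tool_rot: [-180.0, -0.1, 78.0]
force: [-0.2, -0.2, -1.0]
grip_width: 0.0872
grasp_force: 0.0
```

```bash
python3 -c "
from h import *
o=env.get_obs();p=np.array(o['tool_pos']);print(p,o['tool_rot'],o['force'])
from scipy.ndimage import map_coordinates as mc
th=np.radians(np.arange(0,360,3))
c=env.read_camera('scene');cv2.imwrite('pics/scene8.png',c['image'])
g=cv2.GaussianBlur(c['image'].astype(float),(0,0),.7).mean(2)
def m(x,y,z,r):
    P=np.array([proj(c,(x+r*np.cos(k),y+r*np.sin(k),z)) for k in th]); return mc(g,[P[:,1],P[:,0]],order=1)
for zt in (.142,):
  best=[]
  for x in np.arange(.544,.567,.001):
    for y in np.arange(-.036,-.012,.001):
        d=-(m(x,y,zt,.108)-m(x,y,zt,.102)); best.append((np.mean(np.clip(d,0,30)),x,y))
  best.sort(key=lambda b:-b[0]); print(np.round(best[:3],4).tolist())
plan((.593,.146,.31),77.2,10)
plan((.593,.146,.222),77.2,4,start=((.593,.146,.31),77.2))
"
```

```text
[ 0.55418763 -0.02635425  0.48310097] [-1.79979360e+02 -6.91533646e-02  7.80215957e+01] [-0.17340355 -0.21134183 -0.96710745]
[[21.3918, 0.552, -0.025], [21.3828, 0.553, -0.025], [21.2888, 0.554, -0.025]]
10 xyz [0.0177, 0.0001, 0.0008] rot [-0.0003, -0.0, 0.0014] total [0.1765 0.0025 0.0076] [-0.003 -0.     0.014]
4 xyz [0.0, -0.0, 0.022] rot [0.0, 0.0, 0.0] total [ 0.    -0.     0.088] [0. 0. 0.]
```

>>> send_rows(
  xyz=[
    [0.0177, 0.0002, 0],
    [0.0177, 0.0002, 0],
    [0.0177, 0.0002, 0],
    [0.0177, 0.0002, 0],
    [0.0177, 0.0002, 0],
    [0.0177, 0.0002, 0],
    [0.0177, 0.0002, 0],
    [0.0177, 0.0002, 0],
    [0.0177, 0.0002, 0],
    [0.0177, 0.0002, 0],
    [0, 0, 0],
    [0, 0, 0],
    [0, 0, 0],
  ],
  rotation=[
    [0, 0, 0.0014],
    [0, 0, 0.0014],
    [0, 0, 0.0014],
    [0, 0, 0.0014],
    [0, 0, 0.0014],
    [0, 0, 0.0014],
    [0, 0, 0.0014],
    [0, 0, 0.0014],
    [0, 0, 0.0014],
    [0, 0, 0.0014],
    [0, 0, 0],
    [0, 0, 0],
    [0, 0, 0],
  ],
  jaw=[0.6, 0.6, 0.6, 0.6, 0.6, 0.6, 0.6, 0.6, 0.6, 0.6, 0.6, 0.6, 0.6],
  newtons=20,
)

```text
time_s: 47.05
tool_pos: [0.594, 0.145, 0.4817]
tool_rot: [-179.8, 0.0, 77.1]
force: [-0.4, 0.5, -0.2]
grip_width: 0.0519
grasp_force: 0.0
```

```bash
python3 -c "
from h import *
o=env.get_obs();print(o['tool_pos'],o['tool_rot'],o['grip_width'])
plan((.593,.146,.224),77.2,1)
w=env.read_camera('wrist');A=w['image'];cv2.imwrite('pics/w9.png',A)
hsv=cv2.cvtColor(A,cv2.COLOR_BGR2HSV);M=((hsv[...,0]<8)|(hsv[...,0]>172))&(hsv[...,1]>150)&(hsv[...,2]>70)
n,l,s,ce=cv2.connectedComponentsWithStats(M.astype(np.uint8))
for i in range(1,n):
  if s[i,4]>40: print(s[i],ce[i])
pc=np.array([.5545,-.0235,0]);u=np.array([.2215,.975,0])
for q in(1.2,1.25,1.3):
  print(q,[np.round(proj(w,pc+u*(.152+r*np.cos(q))+[0,0,.156+r*np.sin(q)]),0) for r in(.022,.07,.09)])
"
```

```text
[0.59397772 0.14503125 0.48171895] [-1.79848860e+02  3.78438031e-02  7.71193718e+01] 0.05190636681900071
1 xyz [0.0008, -0.0009, 0.0937] rot [-0.0026, 0.0007, -0.0014] total [ 0.0008 -0.0009  0.0937] [-0.003  0.001 -0.001]
[311 202  22  23 357] [321.32773109 213.17086835]
1.2 [array([320., 209.]), array([319., 205.]), array([319., 203.])]
1.25 [array([320., 210.]), array([319., 210.]), array([319., 210.])]
1.3 [array([320., 211.]), array([319., 215.]), array([319., 217.])]
```

The red handle appears in the wrist view at (321,213), as predicted for q≈1.27. Descend and grip it.

>>> send_rows(
  xyz=[
    [0, 0, 0.02],
    [0, 0, 0.02],
    [0, 0, 0.02],
    [0, 0, 0.015],
    [0, 0, 0.01],
    [0, 0, 0.008],
    [0, 0, 0],
    [0, 0, 0],
  ],
  rotation=[
    [0, 0, 0],
    [0, 0, 0],
    [0, 0, 0],
    [0, 0, 0],
    [0, 0, 0],
    [0, 0, 0],
    [0, 0, 0],
    [0, 0, 0],
  ],
  jaw=[0.6, 0.6, 0.6, 0.6, 0.6, 0.6, 0.6, 0.6],
)

```text
time_s: 47.9
tool_pos: [0.5938, 0.1464, 0.3892]
tool_rot: [-179.9, -0.0, 77.2]
force: [0.0, 1.1, 0.7]
grip_width: 0.0521
grasp_force: 0.0
```

>>> send_rows(
  xyz=[
    [0, 0, 0],
    [0, 0, 0],
    [0, 0, 0],
    [0, 0, 0],
    [0, 0, 0],
    [0, 0, 0],
    [0, 0, 0],
    [0, 0, 0],
  ],
  rotation=[
    [0, 0, 0],
    [0, 0, 0],
    [0, 0, 0],
    [0, 0, 0],
    [0, 0, 0],
    [0, 0, 0],
    [0, 0, 0],
    [0, 0, 0],
  ],
  jaw=[0, 0, 0, 0, 0, 0, 0, 0],
)

```text
time_s: 48.7
tool_pos: [0.5936, 0.1464, 0.3886]
tool_rot: [-179.8, -0.0, 77.2]
force: [0.5, 0.5, 0.2]
grip_width: 0.0152
grasp_force: 20.0
```

```bash
python3 -c "
from h import *
o=env.get_obs();p=np.array(o['tool_pos']);print(p,o['tool_rot'],o['force'],o['grip_width'],o['grasp_force'])
pc=np.array([.5545,-.0235]);u=np.array([.2215,.975]);y=(p[:2]-pc)@u;z=p[2]-.164;print('pot y',y,'z',z)
r=np.hypot(y-.152,z-.156);q0=np.arctan2(z-.156,y-.152);print(r,q0)
qs=np.linspace(q0,-.03,17);Y=r*np.cos(qs);Z=r*np.sin(qs);print(np.round(np.c_[np.diff(Y),-np.diff(Z)],4).tolist())
"
```

```text
[0.59361686 0.14642552 0.38862956] [-1.79832512e+02 -3.17433268e-03  7.72259713e+01] [0.5317089  0.47924871 0.16318357] 0.015180419256003169 19.997012506228202
pot y 0.1743417706373683 z 0.22462955721384584
0.07217458582202818 1.256074715889883
[[0.0054, 0.002], [0.0053, 0.0024], [0.005, 0.0029], [0.0048, 0.0033], [0.0045, 0.0036], [0.0042, 0.004], [0.0039, 0.0043], [0.0035, 0.0046], [0.0031, 0.0049], [0.0027, 0.0051], [0.0023, 0.0053], [0.0019, 0.0055], [0.0014, 0.0056], [0.001, 0.0057], [0.0005, 0.0058], [0.0001, 0.0058]]
```

Gripped (15 mm wide). Swing along the arc.

>>> send_rows(
  xyz=[
    [0.0054, 0, 0.002],
    [0.0053, 0, 0.0024],
    [0.005, 0, 0.0029],
    [0.0048, 0, 0.0033],
    [0.0045, 0, 0.0036],
    [0.0042, 0, 0.004],
    [0.0039, 0, 0.0043],
    [0.0035, 0, 0.0046],
    [0, 0, 0],
  ],
  rotation=[
    [0, 0, 0],
    [0, 0, 0],
    [0, 0, 0],
    [0, 0, 0],
    [0, 0, 0],
    [0, 0, 0],
    [0, 0, 0],
    [0, 0, 0],
    [0, 0, 0],
  ],
  jaw=[0, 0, 0, 0, 0, 0, 0, 0, 0],
)

```text
time_s: 49.6
tool_pos: [0.6018, 0.1833, 0.3614]
tool_rot: [-179.9, -0.1, 77.3]
force: [1.7, 1.6, 0.5]
grip_width: 0.0152
grasp_force: 20.0
```

>>> send_rows(
  xyz=[
    [0.0031, 0, 0.0049],
    [0.0027, 0, 0.0051],
    [0.0023, 0, 0.0053],
    [0.0019, 0, 0.0055],
    [0.0014, 0, 0.0056],
    [0.001, 0, 0.0057],
    [0.0005, 0, 0.0058],
    [0, 0, 0.003],
    [0, 0, 0],
    [0, 0, 0],
  ],
  rotation=[
    [0, 0, 0],
    [0, 0, 0],
    [0, 0, 0],
    [0, 0, 0],
    [0, 0, 0],
    [0, 0, 0],
    [0, 0, 0],
    [0, 0, 0],
    [0, 0, 0],
    [0, 0, 0],
  ],
  jaw=[0, 0, 0, 0, 0, 0, 0, 0, 0, 0],
)

```text
time_s: 50.6
tool_pos: [0.6046, 0.1959, 0.3198]
tool_rot: [-179.9, -0.1, 77.3]
force: [2.9, 6.1, 0.2]
grip_width: 0.0149
grasp_force: 20.0
```

>>> send_rows(
  xyz=[
    [0, 0, 0],
    [0, 0, 0],
    [0, 0, 0],
    [0, 0, 0],
    [0, 0, -0.02],
    [0, 0, -0.02],
    [0, 0, -0.02],
    [0, 0, 0],
    [0, 0, 0],
    [0, 0, 0],
    [0, 0, 0],
    [0, 0, 0],
    [0, 0, 0.01],
    [0, 0, 0.01],
    [0, 0, 0.005],
    [0, 0, 0],
    [0, 0, 0],
  ],
  rotation=[
    [0, 0, 0],
    [0, 0, 0],
    [0, 0, 0],
    [0, 0, 0],
    [0, 0, 0],
    [0, 0, 0],
    [0, 0, 0],
    [0, 0, 0],
    [0, 0, 0],
    [0, 0, 0],
    [0, 0, 0],
    [0, 0, 0],
    [0, 0, 0],
    [0, 0, 0],
    [0, 0, 0],
    [0, 0, 0],
    [0, 0, 0],
  ],
  jaw=[0.6, 0.6, 0.6, 0.6, 0.6, 0.6, 0.6, 0, 0, 0, 0, 0, 0, 0, 0, 0, 0],
)

```text
time_s: 52.3
tool_pos: [0.6045, 0.1947, 0.3554]
tool_rot: [-179.8, 0.0, 77.2]
force: [0.6, -0.3, -0.7]
grip_width: 0.0004
grasp_force: 0.0
```

>>> send_rows(
  xyz=[
    [0, 0, 0.004],
    [0, 0, 0.002],
    [0, 0, 0.002],
    [0, 0, 0],
    [0, 0, 0],
  ],
  rotation=[
    [0, 0, 0],
    [0, 0, 0],
    [0, 0, 0],
    [0, 0, 0],
    [0, 0, 0],
  ],
  jaw=[0, 0, 0, 0, 0],
)

```text
time_s: 52.8
tool_pos: [0.6045, 0.1948, 0.3477]
tool_rot: [-179.8, -0.0, 77.2]
force: [-0.1, 0.7, 0.6]
grip_width: 0.0008
grasp_force: 0.3
```

>>> send_rows(
  xyz=[
    [0, 0, 0.001],
    [0, 0, 0.001],
    [0, 0, 0.001],
    [0, 0, 0.001],
    [0, 0, 0],
    [0, 0, 0],
  ],
  rotation=[
    [0, 0, 0],
    [0, 0, 0],
    [0, 0, 0],
    [0, 0, 0],
    [0, 0, 0],
    [0, 0, 0],
  ],
  jaw=[0, 0, 0, 0, 0, 0],
)

```text
time_s: 53.4
tool_pos: [0.6045, 0.1947, 0.3463]
tool_rot: [-179.9, -0.1, 77.2]
force: [-4.3, -0.3, 12.9]
grip_width: 0.0003
grasp_force: 6.2
```

Firm contact at the fully-down height (tip z 0.164, 13 N): left clamp is on its stop. Now the right.

>>> send_rows(
  xyz=[
    [0, 0, -0.02],
    [0, 0, -0.04],
    [0, 0, -0.04],
    [0, 0, -0.04],
    [0, 0, 0],
    [0, 0, 0],
  ],
  rotation=[
    [0, 0, 0],
    [0, 0, 0],
    [0, 0, 0],
    [0, 0, 0],
    [0, 0, 0],
    [0, 0, 0],
  ],
  jaw=[0.6, 0.6, 0.6, 0.6, 0.6, 0.6],
)

```text
time_s: 54.0
tool_pos: [0.605, 0.1943, 0.4843]
tool_rot: [-179.9, -0.0, 77.2]
force: [-0.4, 0.7, -0.1]
grip_width: 0.0407
grasp_force: 0.0
```

```bash
python3 -c "
from h import *
o=env.get_obs();print(o['tool_pos'],o['tool_rot'],o['grip_width'])
plan((.516,-.1935,.32),77.2,15)
"
```

```text
[0.60495048 0.19433223 0.48428888] [-1.79910750e+02 -4.87536903e-02  7.72082918e+01] 0.040733125090619805
15 xyz [-0.0265, -0.0001, 0.0] rot [-0.0001, -0.0001, 0.0] total [-0.3979 -0.0009 -0.    ] [-0.002 -0.001  0.   ]
```

>>> send_rows(
  xyz=[
    [-0.0265, 0, 0],
    [-0.0265, 0, 0],
    [-0.0265, 0, 0],
    [-0.0265, 0, 0],
    [-0.0265, 0, 0],
    [-0.0265, 0, 0],
    [-0.0265, 0, 0],
    [-0.0265, 0, 0],
    [-0.0265, 0, 0],
    [-0.0265, 0, 0],
    [-0.0265, 0, 0],
    [-0.0265, 0, 0],
    [-0.0265, 0, 0],
    [-0.0265, 0, 0],
    [-0.0265, 0, 0],
    [0, 0, 0],
    [0, 0, 0],
    [0, 0, 0],
    [0, 0, 0],
  ],
  rotation=[
    [0, 0, 0],
    [0, 0, 0],
    [0, 0, 0],
    [0, 0, 0],
    [0, 0, 0],
    [0, 0, 0],
    [0, 0, 0],
    [0, 0, 0],
    [0, 0, 0],
    [0, 0, 0],
    [0, 0, 0],
    [0, 0, 0],
    [0, 0, 0],
    [0, 0, 0],
    [0, 0, 0],
    [0, 0, 0],
    [0, 0, 0],
    [0, 0, 0],
    [0, 0, 0],
  ],
  jaw=[0.6, 0.6, 0.6, 0.6, 0.6, 0.6, 0.6, 0.6, 0.6, 0.6, 0.6, 0.6, 0.6, 0.6, 0.6, 0.6, 0.6, 0.6, 0.6],
)

```text
time_s: 55.9
tool_pos: [0.5174, -0.1916, 0.4829]
tool_rot: [-179.8, -0.0, 77.4]
force: [0.6, 0.4, 0.2]
grip_width: 0.0522
grasp_force: 0.0
```

```bash
python3 -c "
from h import *
o=env.get_obs();print(o['tool_pos'],o['tool_rot'],o['grip_width'])
plan((.516,-.1935,.224),77.2,1)
w=env.read_camera('wrist');A=w['image'];cv2.imwrite('pics/w10.png',A)
hsv=cv2.cvtColor(A,cv2.COLOR_BGR2HSV);M=((hsv[...,0]<8)|(hsv[...,0]>172))&(hsv[...,1]>150)&(hsv[...,2]>70)
n,l,s,ce=cv2.connectedComponentsWithStats(M.astype(np.uint8))
for i in range(1,n):
  if s[i,4]>40: print(s[i],ce[i])
pc=np.array([.5545,-.0235,0]);u=-np.array([.2215,.975,0])
for q in(1.2,1.25,1.3):
  print(q,[np.round(proj(w,pc+u*(.152+r*np.cos(q))+[0,0,.156+r*np.sin(q)]),0) for r in(.022,.07,.09)])
"
```

```text
[ 0.51737784 -0.19156658  0.48289448] [-1.79763691e+02 -1.51534005e-02  7.73578729e+01] 0.05216084920158984
1 xyz [-0.0022, -0.0005, 0.0949] rot [-0.0041, -0.0003, 0.0028] total [-0.0022 -0.0005  0.0949] [-0.004 -0.     0.003]
[ 313  181   20   61 1067] [322.26054358 211.09465792]
[214 267  18  21 211] [220.72985782 274.38862559]
1.2 [array([321., 180.]), array([320., 217.]), array([320., 236.])]
1.25 [array([321., 179.]), array([320., 214.]), array([320., 231.])]
1.3 [array([321., 178.]), array([320., 210.]), array([320., 226.])]
```

>>> send_rows(
  xyz=[
    [-0.0022, -0.0005, 0.02],
    [0, 0, 0.02],
    [0, 0, 0.02],
    [0, 0, 0.015],
    [0, 0, 0.01],
    [0, 0, 0.009],
    [0, 0, 0],
    [0, 0, 0],
  ],
  rotation=[
    [0, 0, 0],
    [0, 0, 0],
    [0, 0, 0],
    [0, 0, 0],
    [0, 0, 0],
    [0, 0, 0],
    [0, 0, 0],
    [0, 0, 0],
  ],
  jaw=[0.6, 0.6, 0.6, 0.6, 0.6, 0.6, 0.6, 0.6],
)

```text
time_s: 56.75
tool_pos: [0.5159, -0.195, 0.39]
tool_rot: [-179.9, 0.0, 77.2]
force: [-0.5, -0.2, 1.0]
grip_width: 0.0524
grasp_force: 0.0
```

>>> send_rows(
  xyz=[
    [0, 0, 0],
    [0, 0, 0],
    [0, 0, 0],
    [0, 0, 0],
    [0, 0, 0],
    [0, 0, 0],
    [0, 0, 0],
    [0, 0, 0],
  ],
  rotation=[
    [0, 0, 0],
    [0, 0, 0],
    [0, 0, 0],
    [0, 0, 0],
    [0, 0, 0],
    [0, 0, 0],
    [0, 0, 0],
    [0, 0, 0],
  ],
  jaw=[0, 0, 0, 0, 0, 0, 0, 0],
)

```text
time_s: 57.55
tool_pos: [0.5159, -0.195, 0.3896]
tool_rot: [-179.9, 0.0, 77.2]
force: [2.4, -0.5, -1.2]
grip_width: 0.0154
grasp_force: 20.0
```

```bash
python3 -c "
from h import *
o=env.get_obs();p=np.array(o['tool_pos']);print(p,o['tool_rot'],o['force'],o['grip_width'],o['grasp_force'])
pc=np.array([.5545,-.0235]);u=-np.array([.2215,.975]);y=(p[:2]-pc)@u;z=p[2]-.164;print('pot y',y,'z',z)
r=np.hypot(y-.152,z-.156);q0=np.arctan2(z-.156,y-.152);print(r,q0)
qs=np.linspace(q0,-.03,17);Y=r*np.cos(qs);Z=r*np.sin(qs);print(np.round(np.c_[np.diff(Y),-np.diff(Z)],4).tolist())
"
```

```text
[ 0.51593026 -0.19500502  0.38964277] [-1.79881781e+02  5.59814931e-03  7.72293121e+01] [ 2.40665779 -0.54720659 -1.18676328] 0.0153996007840739 19.997290684841573
pot y 0.17576058644167825 z 0.225642774809534
0.07358451977980103 1.2420022162398583
[[0.0055, 0.0021], [0.0053, 0.0025], [0.0051, 0.0029], [0.0048, 0.0033], [0.0045, 0.0037], [0.0042, 0.0041], [0.0039, 0.0044], [0.0035, 0.0047], [0.0031, 0.0049], [0.0027, 0.0052], [0.0023, 0.0054], [0.0019, 0.0055], [0.0014, 0.0057], [0.001, 0.0058], [0.0005, 0.0058], [0.0001, 0.0058]]
```

>>> send_rows(
  xyz=[
    [-0.0055, 0, 0.0021],
    [-0.0053, 0, 0.0025],
    [-0.0051, 0, 0.0029],
    [-0.0048, 0, 0.0033],
    [-0.0045, 0, 0.0037],
    [-0.0042, 0, 0.0041],
    [-0.0039, 0, 0.0044],
    [-0.0035, 0, 0.0047],
    [0, 0, 0],
  ],
  rotation=[
    [0, 0, 0],
    [0, 0, 0],
    [0, 0, 0],
    [0, 0, 0],
    [0, 0, 0],
    [0, 0, 0],
    [0, 0, 0],
    [0, 0, 0],
    [0, 0, 0],
  ],
  jaw=[0, 0, 0, 0, 0, 0, 0, 0, 0],
)

```text
time_s: 58.45
tool_pos: [0.5075, -0.2317, 0.361]
tool_rot: [-179.9, 0.1, 77.2]
force: [5.2, 0.5, -2.0]
grip_width: 0.0151
grasp_force: 20.0
```

>>> send_rows(
  xyz=[
    [-0.0031, 0, 0.0049],
    [-0.0027, 0, 0.0052],
    [-0.0023, 0, 0.0054],
    [-0.0019, 0, 0.0055],
    [-0.0014, 0, 0.0057],
    [-0.001, 0, 0.0058],
    [-0.0005, 0, 0.0058],
    [0, 0, 0.003],
    [0, 0, 0],
    [0, 0, 0],
  ],
  rotation=[
    [0, 0, 0],
    [0, 0, 0],
    [0, 0, 0],
    [0, 0, 0],
    [0, 0, 0],
    [0, 0, 0],
    [0, 0, 0],
    [0, 0, 0],
    [0, 0, 0],
    [0, 0, 0],
  ],
  jaw=[0, 0, 0, 0, 0, 0, 0, 0, 0, 0],
)

```text
time_s: 59.45
tool_pos: [0.5044, -0.2445, 0.3199]
tool_rot: [-179.9, 0.1, 77.2]
force: [6.4, -3.1, -0.2]
grip_width: 0.0153
grasp_force: 20.0
```

>>> send_rows(
  xyz=[
    [0, 0, 0],
    [0, 0, 0],
    [0, 0, 0],
    [0, 0, 0],
    [0, 0, -0.02],
    [0, 0, -0.02],
    [0, 0, -0.02],
    [0, 0, 0],
    [0, 0, 0],
    [0, 0, 0],
    [0, 0, 0],
    [0, 0, 0],
    [0, 0, 0.01],
    [0, 0, 0.01],
    [0, 0, 0.005],
    [0, 0, 0],
    [0, 0, 0],
  ],
  rotation=[
    [0, 0, 0],
    [0, 0, 0],
    [0, 0, 0],
    [0, 0, 0],
    [0, 0, 0],
    [0, 0, 0],
    [0, 0, 0],
    [0, 0, 0],
    [0, 0, 0],
    [0, 0, 0],
    [0, 0, 0],
    [0, 0, 0],
    [0, 0, 0],
    [0, 0, 0],
    [0, 0, 0],
    [0, 0, 0],
    [0, 0, 0],
  ],
  jaw=[0.6, 0.6, 0.6, 0.6, 0.6, 0.6, 0.6, 0, 0, 0, 0, 0, 0, 0, 0, 0, 0],
)

```text
time_s: 61.15
tool_pos: [0.5046, -0.2435, 0.3554]
tool_rot: [-179.8, 0.0, 77.2]
force: [-1.0, -0.9, 0.4]
grip_width: 0.0006
grasp_force: 0.0
```

>>> send_rows(
  xyz=[
    [0, 0, 0.004],
    [0, 0, 0.002],
    [0, 0, 0.002],
    [0, 0, 0],
    [0, 0, 0],
  ],
  rotation=[
    [0, 0, 0],
    [0, 0, 0],
    [0, 0, 0],
    [0, 0, 0],
    [0, 0, 0],
  ],
  jaw=[0, 0, 0, 0, 0],
)

```text
time_s: 61.65
tool_pos: [0.5046, -0.2434, 0.3476]
tool_rot: [-179.8, -0.0, 77.2]
force: [-0.1, -0.2, -0.4]
grip_width: 0.0004
grasp_force: 0.0
```

>>> send_rows(
  xyz=[
    [0, 0, 0.001],
    [0, 0, 0.001],
    [0, 0, 0.001],
    [0, 0, 0.001],
    [0, 0, 0],
    [0, 0, 0],
  ],
  rotation=[
    [0, 0, 0],
    [0, 0, 0],
    [0, 0, 0],
    [0, 0, 0],
    [0, 0, 0],
    [0, 0, 0],
  ],
  jaw=[0, 0, 0, 0, 0, 0],
)

```text
time_s: 62.25
tool_pos: [0.5047, -0.2438, 0.3461]
tool_rot: [-179.9, -0.1, 77.2]
force: [-5.0, 1.7, 15.4]
grip_width: 0.0005
grasp_force: 7.7
```

>>> send_rows(
  xyz=[
    [0, 0, -0.02],
    [0, 0, -0.04],
    [0, 0, -0.04],
    [0, 0, -0.04],
    [-0.04, 0, 0],
    [-0.04, 0, 0],
    [-0.04, 0, 0],
    [0, 0, 0],
    [0, 0, 0],
    [0, 0, 0],
  ],
  rotation=[
    [0, 0, 0],
    [0, 0, 0],
    [0, 0, 0],
    [0, 0, 0],
    [0, 0, 0],
    [0, 0, 0],
    [0, 0, 0],
    [0, 0, 0],
    [0, 0, 0],
    [0, 0, 0],
  ],
  jaw=[0, 0, 0, 0, 0, 0, 0, 0, 0, 0],
)

```text
time_s: 63.25
tool_pos: [0.4792, -0.3594, 0.4832]
tool_rot: [-179.8, -0.1, 77.3]
force: [-0.6, 0.3, -0.5]
grip_width: 0.0008
grasp_force: 0.0
```

```bash
python3 -c "
from h import *
t=env.read_camera('top')['image'];s=env.read_camera('scene')['image']
A=cv2.resize(t[140:250,240:400],None,fx=2.5,fy=2.5,interpolation=cv2.INTER_CUBIC);B=cv2.resize(s[120:290,250:410],None,fx=2.5,fy=2.5,interpolation=cv2.INTER_CUBIC)
C=np.zeros((425,800,3),np.uint8);C[:275,:400]=A;C[:,400:]=B;cv2.imwrite('pics/fin.png',C)
"
```

```text
(no output)
```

View pics/fin.png

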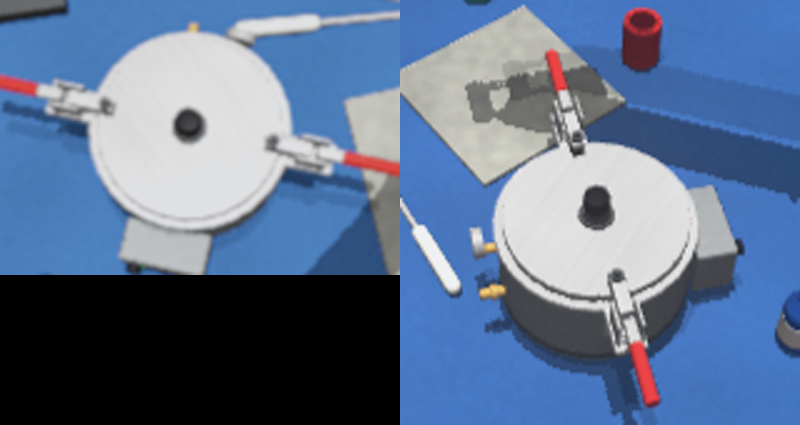

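Both handles lie level (red sleeves at (20,83) and (370,160) in the crop), clamp arms are on the flange, the lid is flush, and the board is empty. Hand in.

```bash
python3 -c "
from cell import env
print(env.sign_off())"
```

```text
the job is handed in; nothing more can be done
None
```

The job is handed in with no verdict returned: both crucibles stand in the pot, the lid is back flush on the rim, both clamp handles are fully down, and I never touched the mould, tongs or flux bottle.

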